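# Empty the decapper's cap tray and put it back under its catch

## Robot

A 6-joint arm with a two-finger parallel gripper is mounted at the origin on the work surface. World frame = base frame: x ahead of the robot, y to its left, z up, the work surface at z = 0. Lengths are in m, angles in degrees, forces in N, time in s.
With the tool pointing down it reaches from about 0.35 to 0.875 m from the base axis. Payload 4.2 kg.
Tool frame: the origin (TCP) lies on the centre line of the jaws, within the pads' length; the fingertips stand 8 mm ahead of it and the grasp point (between the pads) lies 11 mm behind it; z points along the fingers, y is the direction in which the jaws open and shut (so a half turn about z gives the same grasp; the last joint's range is limited). The gripper opens to 87 mm and grips with 3 to 60 N. Pads are 19 mm wide; open, the fingers measure 117 mm over their backs; the gripper's body (75 mm by 190 mm) begins 51 mm behind the grasp point.
Start: joints at [78.071, 22.042, 0.453, 0, -68.411, -14.817], TCP at [0.281, 0.558, 0.231] pointing down, gripper open.
Joint ranges: [-179.83, 179.83], [-69.29, 118.12], [-61.27, 80.66], [-181.25, 117.63], [-171.15, -9.14], [-177.46, 177.46]. Speed limits (degrees/s): [159.86, 159.86, 180, 180, 180, 180].

## Interface

Orientations are given as a 3x3 rotation matrix whose columns are the frame's x, y, z axes.
In Python, from station import sense, capture, finish_job, recognise gives the robot as it stands.
- The arm moves only by the tool apply_moves, never from a script. Its argument "plan" is a list that holds one entry, the list of rows, each a list of 7 numbers: the opening in per cent of the stroke, from 0 (shut) to 100 (fully open), then the shift along the world's x, y, z in units of 25 mm (1.0 is 25 mm), then the turn, a rotation vector about the world's x, y, z in rad. A call has 1 to 12 rows; each row shifts and turns the pose as measured when the row begins; what a row does not reach is not made up. A row lasts 1/12 s, in which the tool goes at most 41.7 mm and 7.16 degrees, less where a joint would pass 70% of its speed; a pose out of reach is approached as far as the arm can. A call is refused whole if a number of a shift passes 1 or a number of a turn 0.125, either way. A call with a gripper value outside its range is refused whole. The fingers move at their own pace and stop on an object; the grip force is fixed at half the most. Time passes only in rows, so rows that do not move let the fingers close. It gives the time, the measured TCP pose, the force and the opening at its end, in the units of the state.
- sense(): the state, without advancing time (a new reading comes with each control period).
- capture(name): name is "side" or "top"; returns a dict with "pixels" (400x640x3 uint8, red, green, blue), "depth" (400x640 float32, m along the optical axis (not along the pixel's ray), 0 where there is no reading), "mtx" (3x3 intrinsics, pixels), "R" (3x3) and "t" (3): a world point X has camera coordinates R X + t. Camera axes: x right, y down, z forward; pixel columns grow to the right and rows downward; lengths in m; the calibration is good to about 2 mm. A picture is of the moment at which its call begins.
- finish_job(): hands the job in, once; it reports no verdict.
Trained networks look in a picture, given as the dict that the camera call returned (one of the last four; its "shot" number tells which), for a name from the list of things; names that differ only in an ending like _2 or _b are one class to them, and where a whole thing is asked for, a point or a joint stands for the part that bears it (a point fixed in the world has none). Each returns a list of dicts, best first, with "score" (0 to 1); they miss things now and then, are a little off and sometimes report something else, mostly with a low value. They report only what shows in the picture. A call takes as long as a camera call. They do not tell look-alikes from the thing itself.
- recognise(label, picture): "at" ([x, y, z] in m, in the coordinates of the camera as it stood for that picture, good to about 4 mm: the middle of the surface that is visible of it).
The state is a dict: "time_s": time; "joints": joint angles; "joint_velocities": joint speeds; "effort": joint torques, N m; "tcp_pos": TCP position; "ee_rot": TCP orientation; "wrist_force": force on the tool from outside, world axes, zero at the start; "moment": the same for the moment, N m; "gripper_width": opening from 0.0 (shut) to 1.0 (fully open).
Only numpy, scipy, OpenCV 4.12 (cv2) and the standard library are available. Lean on these libraries where they do the work, as an engineer would, in place of code of your own. Each camera call takes 0.05 s, during which the arm holds its last target.

## Task

The tube decapper's cap tray has been pulled out and stands on the bench with five used caps in it. Take it by its black grip, carry it to the round white waste bin and tip all the caps off its lip into the bin, then slide the empty tray, lip first, back along the decapper's lane so that it lifts the catch itself, until it is fully home and the catch has dropped behind it; let go. Lose no cap on the bench, keep the bin upright where it is, and leave the other things on the bench alone.

Things in the scene. Friction and masses are not known exactly. Their poses are not given: they have to be found in the camera images.
- tray_grip (a point): Loose grey cap tray, 150 g. This point: middle of its black upright grip plate, 8 mm thick along x, 50 mm wide, its top 18 mm above this point, the tray's underside 58 mm below it. Pinch it from above, fingers closing along x. Axes: x level from the grip along the tray to its lip, z up. Rear wall begins 18 mm ahead along x, its top 32 mm below this point. Tray 96 mm wide, 150 mm long.
- tray_lip (a point): Middle of the tray's pouring lip, its front top edge: 168 mm ahead of tray_grip along x, 46 mm lower, 12 mm above the underside. Side walls 26 mm high, no front wall: the last 28 mm of the floor slope up 18 degrees to the lip. The floor is smooth (caps start to slide at 13 to 20 degrees), so 50 to 60 degrees of tip empties it well.
- cap0_mid (a point): Centre of one of the five removed tube caps loose in the tray: violet plastic, 17 mm across, 19 mm high, 10 g, standing upright at the start.
- cap1_mid (a point): Centre of one of the five removed tube caps loose in the tray: violet plastic, 17 mm across, 19 mm high, 10 g, standing upright at the start.
- cap2_mid (a point): Centre of one of the five removed tube caps loose in the tray: violet plastic, 17 mm across, 19 mm high, 10 g, standing upright at the start.
- cap3_mid (a point): Centre of one of the five removed tube caps loose in the tray: violet plastic, 17 mm across, 19 mm high, 10 g, standing upright at the start.
- cap4_mid (a point): Centre of one of the five removed tube caps loose in the tray: violet plastic, 17 mm across, 19 mm high, 10 g, standing upright at the start.
- bin_mouth (a point): The waste bin: a loose round white plastic bin, open on top, 184 mm across at the rim (172 mm inside), 110 mm high, 0.7 kg. This point is the centre of its mouth at rim height; its inner floor is 105 mm below.
- tray_home (a point): Where tray_grip lies, and how its axes point, with the tray fully home in the lane of the decapper, a white bench machine 330 mm wide, 280 mm high: x is the slide-in direction. The lane's floor plate lies 58 mm below this point, 4 mm above the bench. From 93 mm past this point on, the lane runs under a tunnel roof 39 mm above its floor; a back stop meets the lip 1.5 mm past home.
- lane_entry (a point): Middle of the lane's entry, at the edge of its floor plate: 152 mm before tray_home along x; before it lies bare bench, 4 mm lower. Rails 14 mm high with flared ends begin 34 mm past this point; farther on they leave 103 mm for the tray. Bring the tray down short of the catch's bracket (lip at most 80 mm past this point, so tray_grip about 240 mm or more before tray_home), then slide it in level, its underside on the plate.
- catch_tip (a point): Tip of the hanging catch (this point stays put): a steel strap 14 to 18 mm wide, 41 mm to the +y side of the lane's middle, 9 mm past tray_home along x, 14 mm above the lane floor. It slopes up 29 degrees to a hinge 61 mm farther back, 48 mm above the floor, on a 60 mm high bracket outside the rail. A tray sliding in lifts it; it rides on the side wall and drops behind the rear wall at home.
- catch (a joint): Angle of the catch in rad: 0 hanging down, growing as it is lifted; about 0.2 to 0.3 while it rides on the tray's side wall. It falls by its own weight (60 g).
- tube_rack: Bystander: steel wire rack full of capped sample tubes, 112 x 222 mm, 105 mm high. Origin at the centre of its underside.
- reagent_bottle: Bystander: amber bottle, 68 mm across, 150 mm high. Origin at the centre of its underside.
- jar: Bystander: small clear jar with white lid, 56 mm across, 60 mm high. Origin at the centre of its underside.
- tip_box: Bystander: box of pipette tips with clear lid, 85 x 120 mm, 64 mm high. Origin at the centre of its underside.
- marker: Bystander: marker pen lying on the bench, 125 mm long along its x, 12 mm thick. Origin at the middle of its underside.
- pcr_block: Bystander: aluminium cooling block with wells, 70 x 100 mm, 30 mm high. Origin at the centre of its underside.
Things that resemble listed ones, but are neither listed nor needed, are in the scene too. Leave any yellow look-alike of the part that bears tray_grip alone.

How it is judged:
By the outcome, as a careful person would: the job done as asked, in the order asked, and still so for the second after the job is handed in, with the robot touching nothing.
It also fails if it takes over 64 s, if anything falls off the work surface, if the arm or the gripper's body presses on something with over 40 N, if the wrist force passes 120 N, or if a joint passes its speed limit or range.

## Working session

There is one attempt and no reset: what is moved stays moved. The work goes in short steps, Python scripts to look and compute and a tool call to move; the robot and the scene stay as the last step left them, time stands still between calls to the robot, and variables do not carry over. Pictures are saved under pics/ and viewed, and the job is handed in when it is done.

Besides the shell and the picture viewer there is one more tool, called after "Call:" by a JSON object that holds its "op" and its "data". apply_moves: Moves the arm, as the interface text tells. Its arguments: {"type":"object","properties":{"plan":{"type":"array","items":{"type":"array","items":{"type":"array","items":{"type":"number"}}}}},"required":["plan"]}

```bash
ls; mkdir -p pics; python3 - <<'E'
from station import sense,capture
import cv2
s=sense();print(s)
for n in("side","top"):
    c=capture(n);cv2.imwrite(f"pics/{n}0.png",c["pixels"][:,:,::-1]);print(n,c["mtx"],c["R"],c["t"])
E
```

```text
pics
{'time_s': 0.0, 'joints': array([ 7.80705388e+01,  2.20933780e+01,  3.79307070e-01, -3.00593779e-02,
       -6.84103963e+01, -1.48181753e+01]), 'joint_velocities': array([-0.12564618,  0.03135263,  0.16434847,  0.06566106,  0.07006024,
       -0.02784151]), 'effort': array([-6.81015479e-06, -3.90665960e+01,  1.87402046e+01,  4.21995655e+00,
        1.09787608e-02, -1.80196907e-04]), 'tcp_pos': array([0.28098703, 0.55761997, 0.22942601]), 'ee_rot': array([[ 8.92910413e-01, -4.50233425e-01, -9.26325670e-04],
       [-4.50234370e-01, -8.92908122e-01, -2.02455957e-03],
       [ 8.44006746e-05,  2.22481398e-03, -9.99997522e-01]]), 'wrist_force': array([ 0.20694947, -0.56664809, -0.09036341]), 'moment': array([-0.02470404,  0.03611064,  0.01515598]), 'gripper_width': 1.001590669829712}
side [[484.28996118   0.         307.00610753]
 [  0.         484.28996118 199.64927308]
 [  0.           0.           1.        ]] [[ 0.99747035 -0.07096892  0.0040381 ]
 [-0.03760145 -0.5749932  -0.81729368]
 [ 0.06032433  0.81507438 -0.5762072 ]] [-0.51606817  0.13116773  1.24134519]
top [[391.35516559   0.         311.32137079]
 [  0.         391.35516559 201.47282032]
 [  0.           0.           1.        ]] [[-0.00404752 -0.9999274  -0.01134929]
 [-0.99831583  0.00469728 -0.05782244]
 [ 0.05787155  0.01109614 -0.99826237]] [0.09236216 0.50649923 1.16207235]
```

View pics/side0.png

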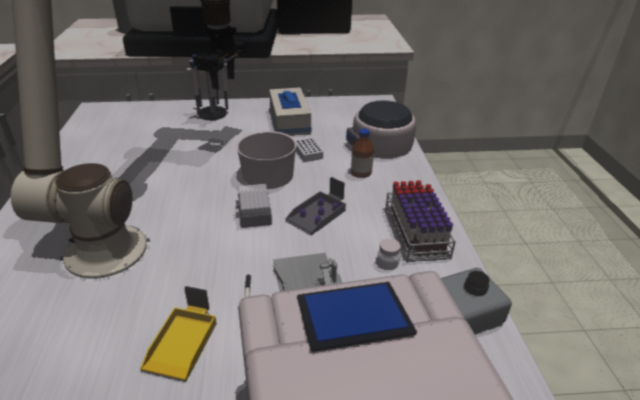

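View pics/top0.png

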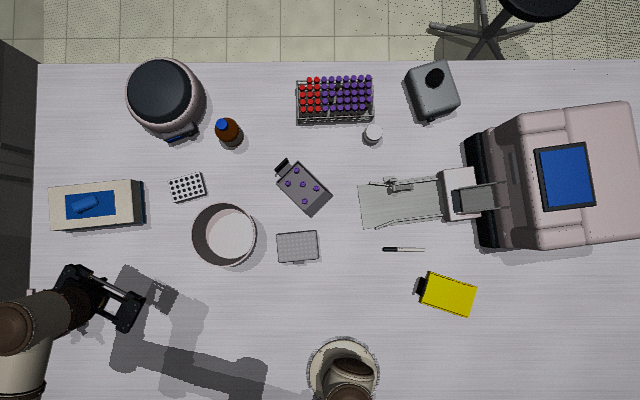

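```bash
cat > h.py <<'E'
import numpy as np,cv2
from station import sense,capture,recognise
def w(c,p): return c["R"].T@(np.array(p)-c["t"])
def pix(c,u,v):
    d=c["depth"][int(v),int(u)];m=c["mtx"]
    return w(c,[(u-m[0,2])*d/m[0,0],(v-m[1,2])*d/m[1,1],d])
def proj(c,X):
    p=c["mtx"]@(c["R"]@np.array(X)+c["t"]);return p[:2]/p[2]
def cloud(c):
    d=c["depth"];m=c["mtx"];v,u=np.mgrid[0:400,0:640]
    P=np.stack([(u-m[0,2])*d/m[0,0],(v-m[1,2])*d/m[1,1],d],-1)
    return (P-c["t"])@c["R"]
E
python3 - <<'E'
from h import *
np.set_printoptions(precision=4,suppress=True)
for n in("side","top"):
    c=capture(n)
    for l in "tray_grip tray_lip cap0_mid bin_mouth tray_home lane_entry catch_tip catch tube_rack reagent_bottle jar tip_box marker pcr_block".split():
        try:
            for r in recognise(l,c)[:6]:
                print(n,l,round(r["score"],2),w(c,r["at"]),proj(c,w(c,r["at"])).round())
        except Exception as e: print(n,l,e)
E
```

```text
side tray_grip 0.78 [0.5684 0.131  0.0137] [322. 208.]
side tray_grip 0.66 [ 0.2404 -0.3005  0.0071] [184. 339.]
side tray_lip 0.82 [ 0.2434 -0.2975  0.0021] [186. 339.]
side tray_lip 0.58 [0.5613 0.1295 0.009 ] [319. 210.]
side tray_lip 0.24 [0.5093 0.1047 0.0146] [301. 214.]
side cap0_mid 0.4 [0.611  0.1307 0.0206] [337. 205.]
side cap0_mid 0.23 [0.5633 0.1305 0.0104] [320. 209.]
side bin_mouth 0.83 [0.418  0.3005 0.0682] [267. 162.]
side tray_home 0.6 [ 0.5516 -0.549   0.2766] [361. 345.]
side tray_home 0.39 [0.7133 0.3107 0.0739] [363. 156.]
side lane_entry 0.82 [ 0.546  -0.5442  0.2799] [356. 341.]
side lane_entry 0.28 [0.5625 0.1296 0.0109] [320. 209.]
side catch_tip 0.79 [ 0.5488 -0.5507  0.2772] [359. 346.]
side catch_tip 0.22 [ 0.8019 -0.0348  0.0742] [421. 224.]
side catch 0.56 [ 0.555  -0.1649  0.0434] [328. 273.]
side tube_rack 0.9 [ 0.8019 -0.0338  0.0747] [421. 223.]
side reagent_bottle 0.73 [ 0.552  -0.5484  0.2784] [361. 343.]
side reagent_bottle 0.56 [0.7129 0.3092 0.0757] [363. 156.]
side jar 0.7 [ 0.7058 -0.1141  0.0402] [388. 257.]
side tip_box 0.85 [0.3815 0.0844
[... 308 characters left out ...]
p 0.65 [0.5525 0.1169 0.0001] [303. 187.]
top cap0_mid 0.54 [0.5489 0.4603 0.0314] [187. 188.]
top tray_home 0.8 [ 0.5394 -0.4521  0.2746] [542. 180.]
top tray_home 0.45 [ 0.3668 -0.186   0.0128] [404. 248.]
top lane_entry 0.64 [ 0.5364 -0.4468  0.2709] [539. 182.]
top catch_tip 0.8 [ 0.5387 -0.4503  0.275 ] [541. 180.]
top tube_rack 0.58 [0.7979 0.0173 0.0735] [336. 100.]
top reagent_bottle 0.96 [0.6955 0.3168 0.1015] [230. 133.]
top jar 0.79 [ 0.7023 -0.0891  0.0623] [372. 133.]
top jar 0.72 [ 0.3682 -0.1836  0.0112] [403. 247.]
top marker 0.6 [ 0.3703 -0.187   0.0104] [404. 247.]
top pcr_block 0.92 [0.5492 0.4594 0.0286] [188. 188.]
top pcr_block 0.22 [ 0.5384 -0.4531  0.2767] [543. 180.]
```

```bash
python3 - <<'E'
from h import *
np.set_printoptions(precision=4,suppress=True)
c=capture("top");P=cloud(c);I=c["pixels"]
np.save("top_cloud.npy",P);np.save("top_px.npy",I)
a=cv2.resize(I[140:230,190:340],None,fx=5,fy=5,interpolation=cv2.INTER_CUBIC)
b=cv2.resize(I[150:250,350:500],None,fx=5,fy=5,interpolation=cv2.INTER_CUBIC)
cv2.imwrite("pics/a1.png",a[:,:,::-1]);cv2.imwrite("pics/b1.png",b[:,:,::-1])
s=capture("side");J=s["pixels"];np.save("side_cloud.npy",cloud(s))
cv2.imwrite("pics/a2.png",cv2.resize(J[165:240,270:370],None,fx=7,fy=7,interpolation=cv2.INTER_CUBIC)[:,:,::-1])
cv2.imwrite("pics/b2.png",cv2.resize(J[240:340,240:370],None,fx=6,fy=6,interpolation=cv2.INTER_CUBIC)[:,:,::-1])
Q=P.reshape(-1,3)
m=(abs(Q[:,0]-.6)<.06)&(abs(Q[:,1]-.17)<.06)&(Q[:,2]>.05)
print("grip",m.sum(),Q[m].mean(0),np.median(Q[m],0));print(Q[m][::3])
E
```

```text
grip 72 [0.611  0.1764 0.0708] [0.611  0.1763 0.0738]
[[0.6291 0.1647 0.0746]
 [0.626  0.1675 0.0757]
 [0.6259 0.1588 0.0764]
 [0.6235 0.1648 0.0732]
 [0.6266 0.1575 0.0542]
 [0.6207 0.1649 0.0724]
 [0.6173 0.176  0.0765]
 [0.6177 0.1677 0.0734]
 [0.6141 0.1787 0.0785]
 [0.6143 0.1703 0.0765]
 [0.6121 0.1821 0.0727]
 [0.6108 0.1728 0.0809]
 [0.6089 0.1848 0.075 ]
 [0.609  0.1763 0.0736]
 [0.6052 0.1871 0.0803]
 [0.6065 0.1794 0.0709]
 [0.603  0.1905 0.0759]
 [0.6026 0.1816 0.0783]
 [0.6003 0.1934 0.0747]
 [0.6009 0.1853 0.07  ]
 [0.597  0.196  0.0777]
 [0.5974 0.1877 0.0744]
 [0.594  0.1931 0.0779]
 [0.597  0.1866 0.0566]]
```

View pics/a1.png

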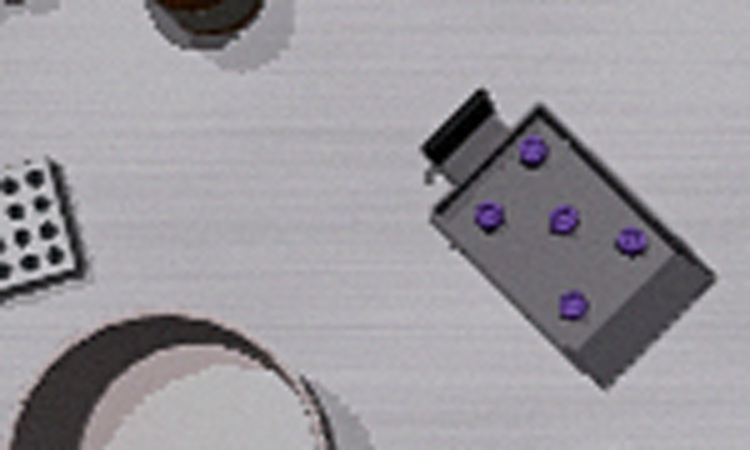

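View pics/b1.png

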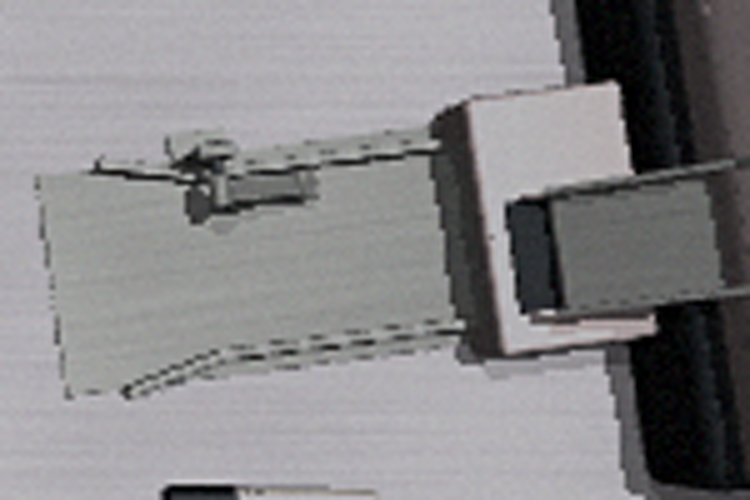

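View pics/a2.png

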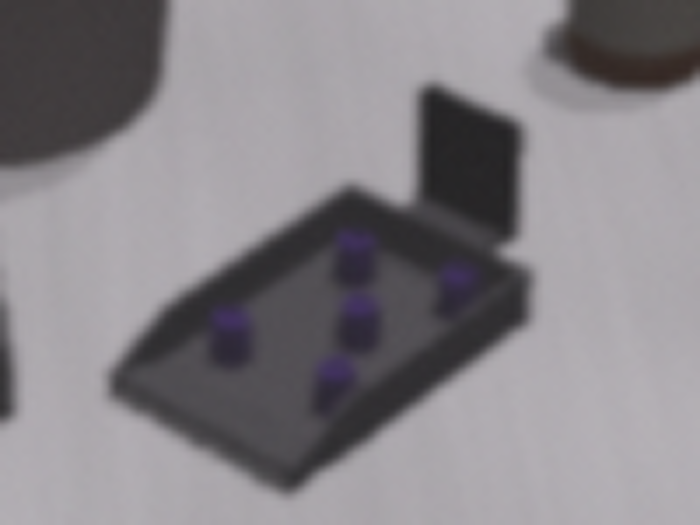

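View pics/b2.png

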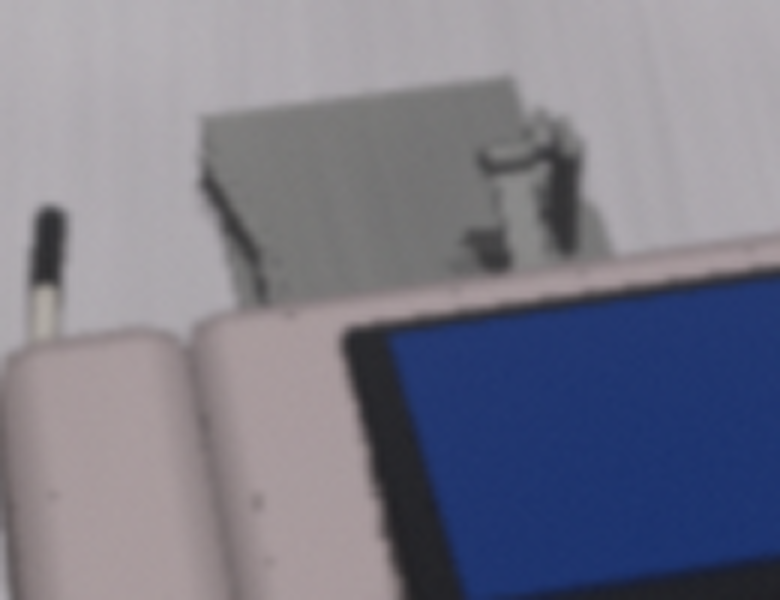

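```bash
cat >> h.py <<'E'
def ray(c,u,v,z):
    m=c["mtx"];d=c["R"].T@np.array([(u-m[0,2])/m[0,0],(v-m[1,2])/m[1,1],1]);o=-c["R"].T@c["t"]
    return o+d*(z-o[2])/d[2]
E
python3 - <<'E'
from h import *
np.set_printoptions(precision=4,suppress=True)
c=capture("top")
def A(x,y,z,o=(190,140),k=5): return ray(c,(x+.5)/k-.5+o[0],(y+.5)/k-.5+o[1],z)
def B(x,y,z): return A(x,y,z,(350,150))
L1,L2=A(715,277,.012),A(607,388,.012);R1,R2=A(540,103,.026),A(433,212,.026)
print("lip",L1,L2,np.linalg.norm(L1-L2),"rear",R1,R2,np.linalg.norm(R1-R2))
lip=(L1+L2)/2;rear=(R1+R2)/2;d=(lip-rear)[:2];print("len",np.linalg.norm(d),"yaw",np.degrees(np.arctan2(d[1],d[0])),lip,rear)
e=(L1-L2)[:2];print("yaw lip",np.degrees(np.arctan2(e[0],-e[1]))); e=(R1-R2)[:2];print("yaw rear",np.degrees(np.arctan2(e[0],-e[1])))
u=d/np.linalg.norm(d);print("grip est",lip[:2]-.168*u,rear[:2]-.018*u)
G=[A(*p,.076) for p in((487,88),(422,148),(495,98),(432,160))];print("griptop",np.array(G),np.mean(G,0))
E1,E2=B(40,177,.004),B(68,397,.004);print("plate",E1,E2,np.linalg.norm(E1-E2),(E1+E2)/2)
e=(E1-E2)[:2];print("lane yaw from edge",np.degrees(np.arctan2(-e[0],e[1])), np.degrees(np.arctan2(-e[0],e[1]))+0)
for n,p,q,z in(("toprail in",(245,180),(437,152),.018),("botrail",(225,358),(465,325),.018),("botrail2",(228,350),(462,322),.018)):
    a,b=B(*p,z),B(*q,z);e=(b-a);print(n,a,b,np.degrees(np.arctan2(e[1],e[0])))
# bin
P=cloud(c).reshape(-1,3)
m=(abs(P[:,0]-.42)<.13)&(abs(P[:,1]-.3)<.15)&(P[:,2]>.10)&(P[:,2]<.12)
q=P[m];(x,y),r=cv2.minEnclosingCircle(q[:,:2].astype(np.float32));print("bin",x,y,r,m.sum())
A_=np.c_[2*q[:,:2],np.ones(len(q))];s=np.linalg.lstsq(A_,(q[:,:2]**2).sum(1),rcond=None)[0];print(s[:2],np.sqrt(s[2]+s[0]**2+s[1]**2))
# side projections
s=capture("side")
def S(x,y,z,o,k): return ray(s,(x+.5)/k-.5+o[0],(y+.5)/k-.5+o[1],z)
print("side lip",S(115,385,.012,(270,165),7),S(290,483,.012,(270,165),7))
print("side rear",S(350,187,.026,(270,165),7),S(528,272,.026,(270,165),7))
print("side grip top",S(430,88,.076,(270,165),7),S(521,127,.076,(270,165),7))
print("side plate",S(202,118,.004,(240,240),6),S(513,78,.004,(240,240),6))
E
```

```text
lip [0.5263 0.0259 0.012 ] [0.4597 0.0913 0.012 ] 0.09341934239593917 rear [0.6305 0.1307 0.026 ] [0.5651 0.1949 0.026 ] 0.09161211539132413
len 0.14776128025069912 yaw -135.17205016921864 [0.493  0.0586 0.012 ] [0.5978 0.1628 0.026 ]
yaw lip 45.52796628412426
yaw rear 45.51637309754643
grip est [0.6122 0.1771] [0.6106 0.1755]
griptop [[0.6311 0.1588 0.076 ]
 [0.5966 0.1962 0.076 ]
 [0.6253 0.1542 0.076 ]
 [0.5897 0.1904 0.076 ]] [0.6107 0.1749 0.076 ]
plate [ 0.557  -0.0506  0.004 ] [ 0.4235 -0.0661  0.004 ] 0.13439546493142424 [ 0.4903 -0.0584  0.004 ]
lane yaw from edge -83.40372582526115 -83.40372582526115
toprail in [ 0.5532 -0.172   0.018 ] [ 0.5695 -0.2871  0.018 ] -81.95979314036167
botrail [ 0.4466 -0.1582  0.018 ] [ 0.4657 -0.3015  0.018 ] -82.41214369569148
botrail2 [ 0.4513 -0.1601  0.018 ] [ 0.4675 -0.2997  0.018 ] -83.41670423630121
bin 0.41256818175315857 0.3357125222682953 0.09167677909135818 516
[0.4132 0.3346] 0.08785393165948709
side lip [0.4655 0.0853 0.012 ] [0.5294 0.0202 0.012 ]
side rear [0.5682 0.1967 0.026 ] [0.6345 0.1311 0.026 ]
side grip top [0.5999 0.1933 0.076 ] [0.6333 0.1619 0.076 ]
side plate [ 0.4281 -0.065   0.004 ] [ 0.5601 -0.0486  0.004 ]
```

Call:
{"op": "apply_moves", "data": {"plan": [[[100,0.3,-0.35,0,0,0,-0.02],[100,0.8,-0.9,0,0,0,-0.03],[100,0.8,-0.9,0,0,0,-0.03],[100,0.8,-0.9,0,0,0,-0.03],[100,0.8,-0.9,0,0,0,-0.03],[100,0.8,-0.9,0,0,0,-0.03],[100,0.8,-0.9,0,0,0,-0.03],[100,0.8,-0.9,0,0,0,-0.03],[100,0.8,-0.9,0,0,0,-0.03],[100,0.8,-0.9,0,0,0,-0.03],[100,0.8,-0.9,0,0,0,-0.03],[100,0.8,-0.9,0,0,0,0]]]}}

```text
time_s: 2.8
tcp_pos: [0.5154, 0.2872, 0.2311]
ee_rot: [[0.694, -0.72, 0.001], [-0.72, -0.694, 0.001], [0.0, -0.001, -1.0]]
wrist_force: [-0.5, 0.9, 0.3]
gripper_width: 0.998
```

```bash
cat > st.py <<'E'
from h import *
np.set_printoptions(precision=4,suppress=True)
def st():
    s=sense();R=s["ee_rot"];y=R[:,1]
    print("t",round(s["time_s"],2),"tcp",s["tcp_pos"],"yang",np.degrees(np.arctan2(y[1],y[0])).round(2),"z",R[:,2],"q",s["joints"].round(1),"F",s["wrist_force"].round(2),"w",round(s["gripper_width"],3))
    return s
if __name__=="__main__": st()
E
python3 st.py
```

```text
t 2.8 tcp [0.5154 0.2872 0.2311] yang -136.02 z [ 0.0013  0.0007 -1.    ] q [ 44.9  18.6  -4.7   0.  -66.7  -0.9] F [-0.54  0.88  0.28] w 0.998
```

Call:
{"op": "apply_moves", "data": {"plan": [[[100,0.8,-0.9,-0.4,0,0,0.018],[100,0.8,-0.9,-0.8,0,0,0],[100,0.8,-0.9,-0.8,0,0,0],[100,0.8,-0.9,-0.8,0,0,0],[100,0.5,-0.6,-0.8,0,0,0],[100,0.3,-0.4,-0.5,0,0,0],[100,0,0,0,0,0,0]]]}}

```text
time_s: 3.38
tcp_pos: [0.6234, 0.1562, 0.1274]
ee_rot: [[0.698, -0.716, 0.007], [-0.717, -0.698, 0.004], [0.002, -0.008, -1.0]]
wrist_force: [-0.1, 0.8, -0.8]
gripper_width: 0.999
```

```bash
python3 - <<'E'
from st import *
st()
for n,(a,b,e,f) in dict(top=(130,230,240,360),side=(130,250,260,400)).items():
    c=capture(n);cv2.imwrite(f"pics/c_{n}.png",cv2.resize(c["pixels"][a:b,e:f],None,fx=5,fy=5,interpolation=cv2.INTER_CUBIC)[:,:,::-1])
E
```

```text
t 3.38 tcp [0.6234 0.1562 0.1274] yang -135.77 z [ 0.0074  0.0042 -1.    ] q [ 28.5  28.3  -5.1  -0.  -56.1  15.8] F [-0.06  0.81 -0.8 ] w 0.999
```

View pics/c_side.png

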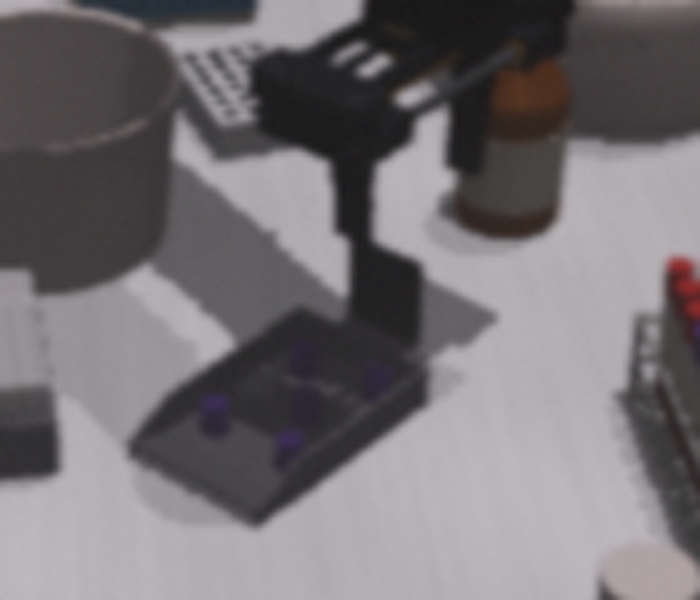

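View pics/c_top.png

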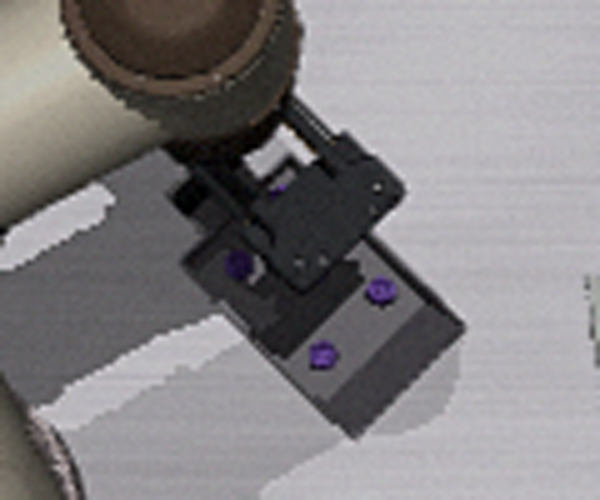

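Call:
{"op": "apply_moves", "data": {"plan": [[[100,-0.2,0.4,0,0,0,0.01],[100,-0.2,0.35,0,0,0,0],[100,0,0,0,0,0,0],[100,0,0,0,0,0,0]]]}}

```text
time_s: 3.82
tcp_pos: [0.6129, 0.1824, 0.1349]
ee_rot: [[0.71, -0.704, 0.018], [-0.704, -0.71, 0.009], [0.006, -0.019, -1.0]]
wrist_force: [0.3, 0.2, -1.0]
gripper_width: 1.003
```

```bash
python3 st.py
```

```text
t 3.82 tcp [0.6129 0.1824 0.1349] yang -134.76 z [ 0.0179  0.0093 -0.9998] q [ 31.1  27.3  -5.7   0.1 -55.9  14.1] F [ 0.31  0.24 -0.97] w 1.003
```

Call:
{"op": "apply_moves", "data": {"plan": [[[100,0,-0.2,-0.4,-0.009,0.018,0],[100,0,-0.05,-0.6,0,0,0],[100,0,0,-0.6,0,0,0],[100,0,0,-0.5,0,0,0],[100,0,0,-0.3,0,0,0],[100,0,0,0,0,0,0]]]}}

```text
time_s: 4.32
tcp_pos: [0.6126, 0.1795, 0.075]
ee_rot: [[0.715, -0.7, 0.003], [-0.7, -0.715, 0.002], [0.0, -0.003, -1.0]]
wrist_force: [-0.2, 0.7, -0.3]
gripper_width: 0.995
```

```bash
python3 st.py
```

```text
t 4.32 tcp [0.6126 0.1795 0.075 ] yang -134.39 z [ 0.0026  0.002  -1.    ] q [ 30.8  31.3  -8.5  -0.  -50.   14.8] F [-0.24  0.69 -0.32] w 0.995
```

Call:
{"op": "apply_moves", "data": {"plan": [[[100,0,-0.12,-0.2,0,0,-0.01],[100,0,0,-0.35,0,0,0],[100,0,0,-0.35,0,0,0],[100,0,0,-0.2,0,0,0],[100,0,0,0,0,0,0]]]}}

```text
time_s: 4.73
tcp_pos: [0.6135, 0.1764, 0.0458]
ee_rot: [[0.707, -0.707, 0.004], [-0.707, -0.707, 0.002], [0.001, -0.005, -1.0]]
wrist_force: [-0.2, -1.1, -0.3]
gripper_width: 1.0
```

```bash
python3 - <<'E'
from st import *
st()
for n,(a,b,e,f) in dict(top=(130,230,240,360),side=(130,250,260,400)).items():
    c=capture(n);cv2.imwrite(f"pics/d_{n}.png",cv2.resize(c["pixels"][a:b,e:f],None,fx=5,fy=5,interpolation=cv2.INTER_CUBIC)[:,:,::-1])
E
```

```text
t 4.73 tcp [0.6135 0.1764 0.0458] yang -135.0 z [ 0.0041  0.0024 -1.    ] q [ 30.5  33.2 -10.   -0.  -46.5  14.5] F [-0.22 -1.06 -0.26] w 1.0
```

View pics/d_side.png

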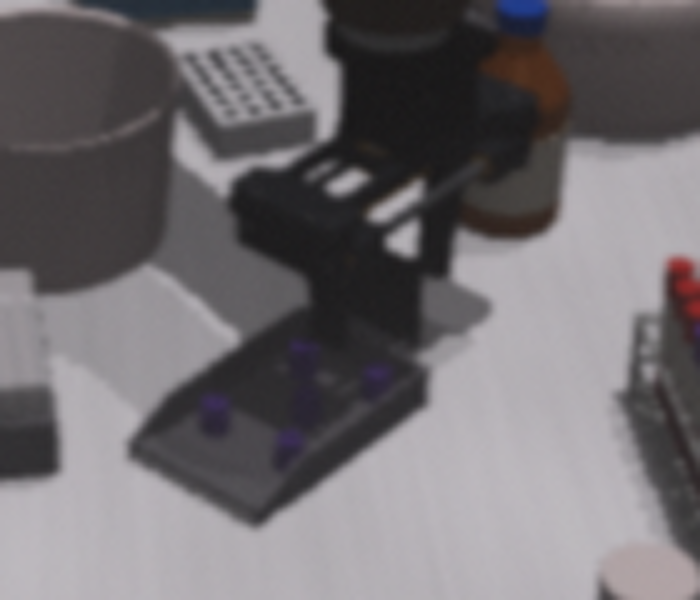

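View pics/d_top.png

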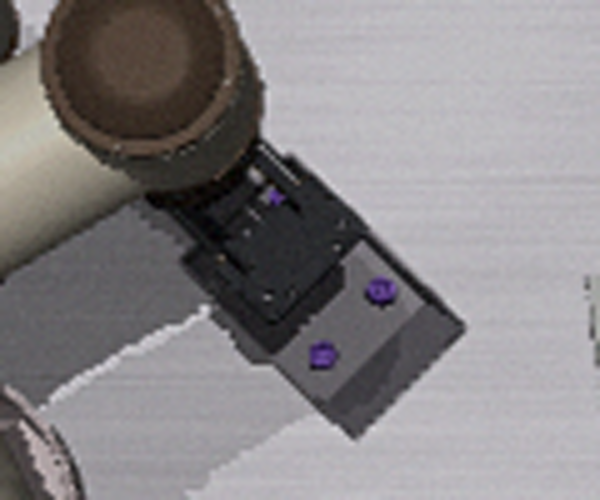

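Call:
{"op": "apply_moves", "data": {"plan": [[[60,0,0,0,0,0,0],[40,0,0,0,0,0,0],[25,0,0,0,0,0,0],[10,0,0,0,0,0,0],[0,0,0,0,0,0,0],[0,0,0,0,0,0,0],[0,0,0,0,0,0,0],[0,0,0,0,0,0,0]]]}}

```text
time_s: 5.5
tcp_pos: [0.6155, 0.1775, 0.0494]
ee_rot: [[0.708, -0.706, 0.01], [-0.706, -0.708, 0.005], [0.003, -0.011, -1.0]]
wrist_force: [0.4, -0.5, 0.4]
gripper_width: 0.479
```

```bash
python3 st.py
```

```text
t 5.5 tcp [0.6155 0.1775 0.0494] yang -134.95 z [ 0.0099  0.005  -0.9999] q [ 30.6  33.   -9.9   0.1 -46.5  14.5] F [ 0.41 -0.51  0.41] w 0.479
```

Call:
{"op": "apply_moves", "data": {"plan": [[[0,-0.05,-0.03,-0.08,-0.005,0.01,0],[0,-0.01,-0.01,-0.03,0,0.001,0],[0,-0.01,-0.01,-0.03,0,0.001,0],[0,-0.01,-0.01,-0.02,0,0.001,0],[0,-0.01,0,-0.02,0,0.001,0],[0,-0.01,0,-0.02,0,0.001,0],[0,-0.01,0,-0.02,0,0.001,0],[0,-0.01,0,-0.02,0,0.001,0],[0,-0.01,0,-0.02,0,0.001,0]]]}}

```text
time_s: 6.25
tcp_pos: [0.614, 0.1765, 0.0448]
ee_rot: [[0.708, -0.706, -0.005], [-0.706, -0.708, 0.001], [-0.004, 0.003, -1.0]]
wrist_force: [-0.7, 0.7, 3.9]
gripper_width: 0.09
```

```bash
python3 st.py
```

```text
t 6.25 tcp [0.614  0.1765 0.0448] yang -134.89 z [-0.005   0.0007 -1.    ] q [ 30.4  33.5  -9.5  -0.2 -47.2  14.8] F [-0.69  0.68  3.9 ] w 0.09
```

Call:
{"op": "apply_moves", "data": {"plan": [[[0,0,0,0.1,0,0,0],[0,0,0,0.2,0,0,0],[0,0,0,0.3,0,0,0],[0,0,0,0.4,0,0,0],[0,0,0,0.4,0,0,0],[0,0,0,0.4,0,0,0],[0,0,0,0.4,0,0,0],[0,0,0,0.4,0,0,0],[0,0,0,0.4,0,0,0],[0,0,0,0.3,0,0,0],[0,0,0,0.2,0,0,0],[0,0,0,0,0,0,0]]]}}

```text
time_s: 7.25
tcp_pos: [0.6112, 0.1758, 0.1397]
ee_rot: [[0.707, -0.707, -0.009], [-0.707, -0.707, 0.001], [-0.007, 0.005, -1.0]]
wrist_force: [0.1, 0.0, -1.7]
gripper_width: 0.088
```

```bash
python3 - <<'E'
from st import *
st()
for n,(a,b,e,f) in dict(side=(120,240,240,380)).items():
    c=capture(n);cv2.imwrite(f"pics/e_{n}.png",cv2.resize(c["pixels"][a:b,e:f],None,fx=5,fy=5,interpolation=cv2.INTER_CUBIC)[:,:,::-1])
E
```

```text
t 7.25 tcp [0.6112 0.1758 0.1397] yang -135.0 z [-0.009   0.0014 -1.    ] q [ 30.4  27.5  -4.4  -0.4 -58.5  14.8] F [ 0.14  0.04 -1.74] w 0.088
```

View pics/e_side.png

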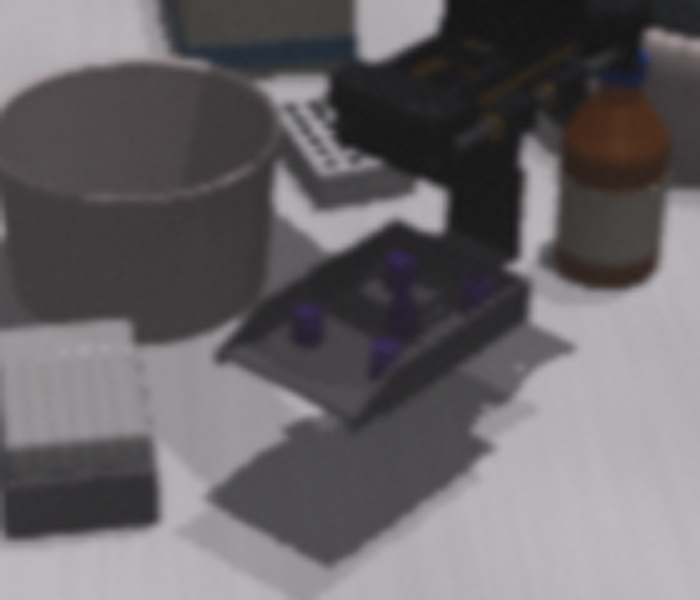

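Call:
{"op": "apply_moves", "data": {"plan": [[[0,0,0,0.2,-0.001,-0.009,0],[0,0,0,0.4,0,0,0],[0,0,0,0.5,0,0,0],[0,0,0,0.5,0,0,0],[0,0,0,0.4,0,0,0],[0,0,0.1,0.3,0,0,0],[0,-0.03,0.15,0.1,0,0,0],[0,-0.05,0.25,0,0,0,0],[0,-0.08,0.35,0,0,0,0],[0,-0.1,0.45,0,0,0,0],[0,-0.1,0.5,0,0,0,0],[0,-0.1,0.5,0,0,0,0]]]}}

```text
time_s: 8.3
tcp_pos: [0.5952, 0.2354, 0.1993]
ee_rot: [[0.704, -0.71, -0.01], [-0.71, -0.704, -0.004], [-0.004, 0.01, -1.0]]
wrist_force: [-0.7, 1.2, -2.7]
gripper_width: 0.09
```

```bash
python3 st.py
```

```text
t 8.3 tcp [0.5952 0.2354 0.1993] yang -135.22 z [-0.0096 -0.0044 -0.9999] q [ 36.   25.    0.6  -0.1 -66.2   8.9] F [-0.72  1.25 -2.71] w 0.09
```

Call:
{"op": "apply_moves", "data": {"plan": [[[0,-0.1,0.5,0,0.003,-0.007,0],[0,-0.1,0.55,0.02,0,0,0],[0,-0.1,0.6,0.02,0,0,0],[0,-0.1,0.6,0.02,0,0,0],[0,-0.12,0.6,0.02,0,0,0],[0,-0.12,0.6,0.02,0,0,0],[0,-0.12,0.6,0.02,0,0,0],[0,-0.12,0.6,0.02,0,0,0],[0,-0.12,0.6,0.02,0,0,0],[0,-0.12,0.6,0,0,0,0],[0,-0.12,0.6,0,0,0,0],[0,-0.12,0.55,0,0,0,0]]]}}

```text
time_s: 9.3
tcp_pos: [0.5555, 0.4321, 0.2017]
ee_rot: [[0.707, -0.707, -0.004], [-0.707, -0.707, -0.002], [-0.001, 0.005, -1.0]]
wrist_force: [0.1, 0.9, -2.7]
gripper_width: 0.089
```

```bash
python3 st.py
```

```text
t 9.3 tcp [0.5555 0.4321 0.2017] yang -135.0 z [-0.0041 -0.0025 -1.    ] q [ 51.   31.   10.9  -0.1 -70.2  -5.9] F [ 0.07  0.86 -2.7 ] w 0.089
```

Call:
{"op": "apply_moves", "data": {"plan": [[[0,-0.08,0.45,0,0,0,0],[0,-0.06,0.35,0,0,0,0],[0,-0.04,0.22,0,0,0,0],[0,-0.02,0.12,0,0,0,0],[0,0,0.05,0,0,0,0],[0,0,0,0,0,0,0],[0,0,0,0,0,0,0]]]}}

```text
time_s: 9.88
tcp_pos: [0.549, 0.4678, 0.2004]
ee_rot: [[0.708, -0.706, -0.005], [-0.706, -0.708, -0.004], [-0.001, 0.006, -1.0]]
wrist_force: [0.5, 0.2, -1.2]
gripper_width: 0.096
```

```bash
python3 - <<'E'
from st import *
st()
for n,(a,b,e,f) in dict(side=(100,220,200,340),top=(150,280,150,300)).items():
    c=capture(n);cv2.imwrite(f"pics/f_{n}.png",cv2.resize(c["pixels"][a:b,e:f],None,fx=4,fy=4,interpolation=cv2.INTER_CUBIC)[:,:,::-1])
E
```

```text
t 9.88 tcp [0.549  0.4678 0.2004] yang -134.89 z [-0.0051 -0.0038 -1.    ] q [ 53.2  32.8  14.   -0.1 -71.5  -8. ] F [ 0.47  0.23 -1.19] w 0.096
```

View pics/f_side.png

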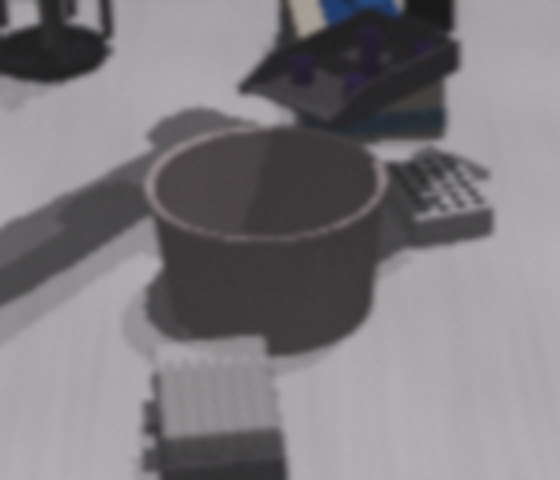

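View pics/f_top.png

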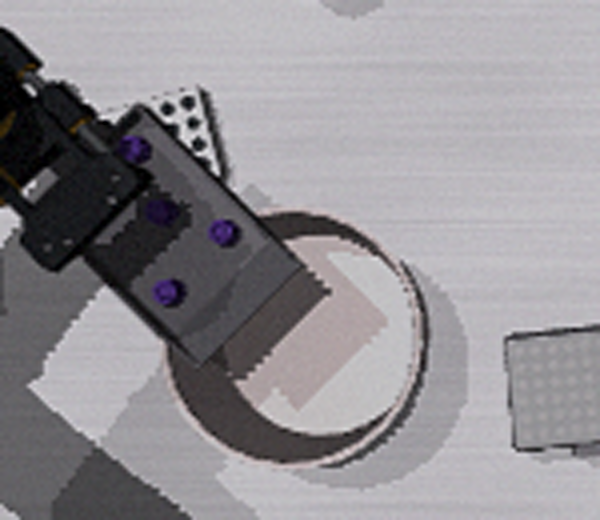

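```bash
python3 - <<'E'
import numpy as np
th=np.linspace(0,1.0,26)
lz=np.interp(th,[0,.6,1.0],[.165,.125,.110])
h=-.168*np.cos(th)+.035*np.sin(th); z=.168*np.sin(th)+.035*np.cos(th)+lz
for i in range(25): print(i,th[i+1].round(2),"dxy",(-(h[i+1]-h[i])*.7071/.025).round(3),"dz",((z[i+1]-z[i])/.025).round(3),"tcp xy",(.430-h[i+1]*-.7071*-1).round(4) , z[i+1].round(4))
E
```

```text
0 0.04 dxy -0.043 dz 0.161 tcp xy 0.5477 0.204
1 0.08 dxy -0.051 dz 0.158 tcp xy 0.5464 0.208
2 0.12 dxy -0.058 dz 0.155 tcp xy 0.545 0.2119
3 0.16 dxy -0.066 dz 0.152 tcp xy 0.5433 0.2157
4 0.2 dxy -0.073 dz 0.148 tcp xy 0.5415 0.2193
5 0.24 dxy -0.08 dz 0.143 tcp xy 0.5395 0.2229
6 0.28 dxy -0.087 dz 0.139 tcp xy 0.5373 0.2264
7 0.32 dxy -0.094 dz 0.134 tcp xy 0.535 0.2297
8 0.36 dxy -0.101 dz 0.128 tcp xy 0.5325 0.2329
9 0.4 dxy -0.107 dz 0.122 tcp xy 0.5298 0.236
10 0.44 dxy -0.114 dz 0.116 tcp xy 0.5269 0.2389
11 0.48 dxy -0.12 dz 0.109 tcp xy 0.5239 0.2416
12 0.52 dxy -0.126 dz 0.102 tcp xy 0.5208 0.2442
13 0.56 dxy -0.132 dz 0.095 tcp xy 0.5175 0.2466
14 0.6 dxy -0.137 dz 0.087 tcp xy 0.5141 0.2487
15 0.64 dxy -0.143 dz 0.126 tcp xy 0.5105 0.2519
16 0.68 dxy -0.148 dz 0.118 tcp xy 0.5068 0.2549
17 0.72 dxy -0.153 dz 0.11 tcp xy 0.503 0.2576
18 0.76 dxy -0.157 dz 0.101 tcp xy 0.4991 0.2601
19 0.8 dxy -0.162 dz 0.092 tcp xy 0.495 0.2624
20 0.84 dxy -0.166 dz 0.082 tcp xy 0.4909 0.2645
21 0.88 dxy -0.17 dz 0.073 tcp xy 0.4866 0.2663
22 0.92 dxy -0.173 dz 0.063 tcp xy 0.4823 0.2679
23 0.96 dxy -0.177 dz 0.053 tcp xy 0.4779 0.2692
24 1.0 dxy -0.18 dz 0.043 tcp xy 0.4734 0.2703
```

Call:
{"op": "apply_moves", "data": {"plan": [[[0,-0.04,-0.04,0.16,0.028,-0.028,0],[0,-0.05,-0.05,0.16,0.028,-0.028,0],[0,-0.06,-0.06,0.155,0.028,-0.028,0],[0,-0.066,-0.066,0.15,0.028,-0.028,0],[0,-0.073,-0.073,0.148,0.028,-0.028,0],[0,-0.08,-0.08,0.143,0.028,-0.028,0],[0,-0.087,-0.087,0.139,0.028,-0.028,0],[0,-0.094,-0.094,0.134,0.028,-0.028,0]]]}}

```text
time_s: 10.65
tcp_pos: [0.5372, 0.4487, 0.2305]
ee_rot: [[0.704, -0.674, 0.223], [-0.71, -0.668, 0.222], [-0.001, -0.315, -0.949]]
wrist_force: [-0.4, 1.0, -2.2]
gripper_width: 0.09
```

```bash
cat > tip.py <<'E'
from st import *
def tip(save=None):
    s=st();R=s["ee_rot"];p=s["tcp_pos"]
    u=R[:,1];up=-R[:,2];th=np.degrees(np.arctan2(-u[2],np.hypot(*u[:2])))
    print("tilt",th.round(2),"lip",p+.168*u-.035*up)
if __name__=="__main__": tip()
E
python3 tip.py
```

```text
t 10.65 tcp [0.5372 0.4487 0.2305] yang -135.27 z [ 0.2233  0.222  -0.9491] q [ 54.3  20.8  -5.2   4.2 -45.9 -12. ] F [-0.43  0.96 -2.19] w 0.09
tilt 18.36 lip [0.4318 0.3442 0.1443]
```

```bash
python3 - <<'E'
from st import *
for n,(a,b,e,f) in dict(side=(80,200,200,340),top=(150,280,150,300)).items():
    c=capture(n);cv2.imwrite(f"pics/g_{n}.png",cv2.resize(c["pixels"][a:b,e:f],None,fx=4,fy=4,interpolation=cv2.INTER_CUBIC)[:,:,::-1])
E
```

```text
(no output)
```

View pics/g_side.png

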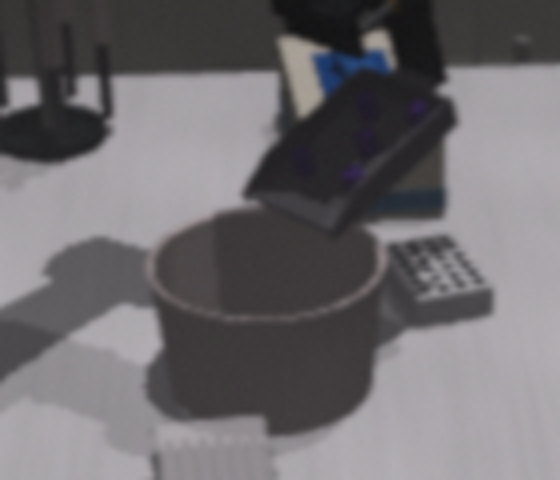

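View pics/g_top.png

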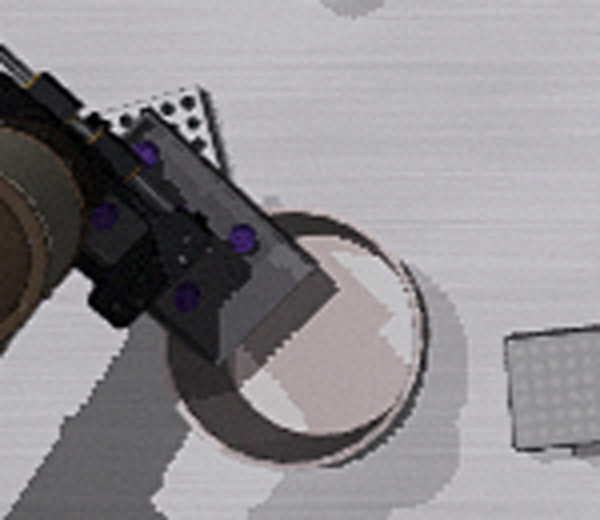

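Call:
{"op": "apply_moves", "data": {"plan": [[[0,0.09,0.09,-0.1,-0.028,0.028,0],[0,0.087,0.087,-0.1,-0.028,0.028,0],[0,0.08,0.08,-0.1,-0.028,0.028,0],[0,0.073,0.073,-0.1,-0.028,0.028,0],[0,0.066,0.066,-0.1,-0.028,0.028,0],[0,0.06,0.06,-0.1,-0.028,0.028,0],[0,0.05,0.05,-0.1,-0.028,0.028,0],[0,0.04,0.04,-0.1,-0.015,0.015,0]]]}}

```text
time_s: 11.42
tcp_pos: [0.552, 0.4595, 0.2127]
ee_rot: [[0.703, -0.711, 0.001], [-0.711, -0.703, -0.0], [0.0, -0.0, -1.0]]
wrist_force: [-0.1, -0.1, -2.8]
gripper_width: 0.093
```

```bash
python3 tip.py
```

```text
t 11.42 tcp [0.552  0.4595 0.2127] yang -135.34 z [ 0.0006 -0.     -1.    ] q [ 52.6  31.9  14.1   0.  -72.2  -8. ] F [-0.13 -0.12 -2.85] w 0.093
tilt 0.02 lip [0.4325 0.3414 0.1776]
```

Call:
{"op": "apply_moves", "data": {"plan": [[[0,-0.12,0.12,0,0,0,0.02],[0,-0.2,0.2,0,0,0,0.038],[0,-0.22,0.22,0,0,0,0.038],[0,-0.22,0.22,0,0,0,0.038],[0,-0.24,0.21,0,0,0,0.038],[0,-0.25,0.19,0,0,0,0.038],[0,-0.26,0.17,0,0,0,0.038],[0,-0.26,0.15,0,0,0,0.038],[0,-0.27,0.13,0,0,0,0.038],[0,-0.27,0.11,0,0,0,0.038],[0,-0.27,0.1,0,0,0,0.038],[0,-0.27,0.08,0,0,0,0.038]]]}}

```text
time_s: 12.42
tcp_pos: [0.4805, 0.5113, 0.2094]
ee_rot: [[0.947, -0.32, -0.002], [-0.32, -0.947, -0.001], [-0.001, 0.001, -1.0]]
wrist_force: [-0.1, -0.6, -2.4]
gripper_width: 0.089
```

```bash
python3 tip.py
```

```text
t 12.42 tcp [0.4805 0.5113 0.2094] yang -108.65 z [-0.0017 -0.0008 -1.    ] q [ 59.9  30.4  11.   -0.1 -70.7  11.5] F [-0.05 -0.58 -2.39] w 0.089
tilt -0.08 lip [0.4267 0.3521 0.1746]
```

Call:
{"op": "apply_moves", "data": {"plan": [[[0,-0.3,0.07,0,0,0,0.038],[0,-0.32,0.07,0,0,0,0.038],[0,-0.32,0.06,0,0,0,0.038],[0,-0.32,0.06,0,0,0,0.038],[0,-0.32,0.05,0,0,0,0.038],[0,-0.32,0.05,0,0,0,0.038],[0,-0.32,0.04,0,0,0,0.038],[0,-0.32,0.03,0,0,0,0.038],[0,-0.3,0.02,0,0,0,0.038],[0,-0.25,0,0,0,0,0.035],[0,-0.15,0,0,0,0,0.03],[0,-0.05,0,0,0,0,0.02]]]}}

```text
time_s: 13.42
tcp_pos: [0.3914, 0.5258, 0.212]
ee_rot: [[0.991, 0.137, -0.003], [0.137, -0.991, 0.005], [-0.002, -0.005, -1.0]]
wrist_force: [0.6, 0.1, -1.7]
gripper_width: 0.088
```

```bash
python3 tip.py;python3 - <<'E'
from st import *
for n,(a,b,e,f) in dict(top=(150,280,110,260)).items():
    c=capture(n);cv2.imwrite(f"pics/i_{n}.png",cv2.resize(c["pixels"][a:b,e:f],None,fx=4,fy=4,interpolation=cv2.INTER_CUBIC)[:,:,::-1])
E
```

```text
t 13.42 tcp [0.3914 0.5258 0.212 ] yang -82.14 z [-0.0031  0.0046 -1.    ] q [ 67.3  25.7   3.6  -0.3 -67.7  30.6] F [ 0.63  0.15 -1.74] w 0.088
tilt 0.29 lip [0.4143 0.3596 0.1762]
```

View pics/i_top.png

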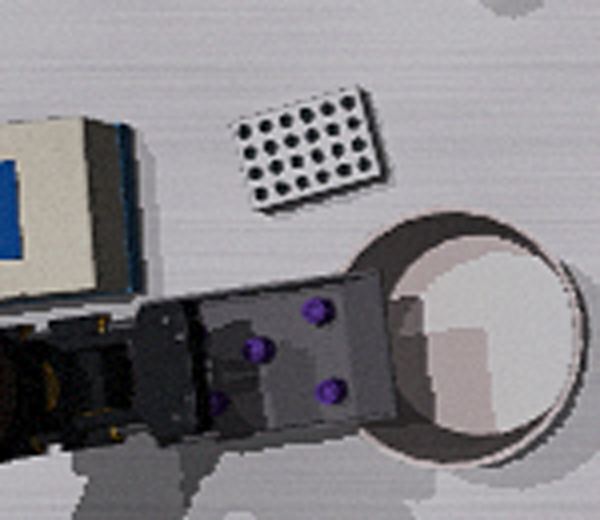

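Call:
{"op": "apply_moves", "data": {"plan": [[[0,0.01,-0.08,0.145,0.0396,0.0055,0],[0,0.012,-0.09,0.145,0.0396,0.0055,0],[0,0.013,-0.1,0.14,0.0396,0.0055,0],[0,0.014,-0.11,0.135,0.0396,0.0055,0],[0,0.016,-0.12,0.13,0.0396,0.0055,0],[0,0.017,-0.13,0.13,0.0396,0.0055,0],[0,0.018,-0.14,0.125,0.0396,0.0055,0],[0,0.02,-0.15,0.12,0.0396,0.0055,0]]]}}

```text
time_s: 14.13
tcp_pos: [0.3945, 0.5035, 0.2388]
ee_rot: [[0.99, 0.133, -0.048], [0.142, -0.935, 0.326], [-0.002, -0.329, -0.944]]
wrist_force: [-0.0, 0.5, -2.3]
gripper_width: 0.092
```

```bash
python3 tip.py
```

```text
t 14.13 tcp [0.3945 0.5035 0.2388] yang -81.9 z [-0.0484  0.3255 -0.9443] q [ 60.4  17.6  -2.  -14.2 -55.9  44.2] F [-0.03  0.49 -2.28] w 0.092
tilt 19.21 lip [0.4151 0.3578 0.1504]
```

Call:
{"op": "apply_moves", "data": {"plan": [[[0,0.02,-0.17,0.12,0.0396,0.0055,0],[0,0.02,-0.18,0.11,0.0396,0.0055,0],[0,0.022,-0.19,0.105,0.0396,0.0055,0],[0,0.023,-0.2,0.1,0.0396,0.0055,0],[0,0.024,-0.21,0.09,0.0396,0.0055,0],[0,0.025,-0.21,0.08,0.0396,0.0055,0],[0,0.026,-0.22,0.08,0.0396,0.0055,0],[0,0.026,-0.22,0.08,0.0396,0.0055,0]]]}}

```text
time_s: 14.8
tcp_pos: [0.4, 0.4591, 0.2609]
ee_rot: [[0.989, 0.115, -0.088], [0.145, -0.778, 0.612], [0.002, -0.618, -0.786]]
wrist_force: [0.1, -0.3, -2.5]
gripper_width: 0.087
```

```bash
python3 tip.py;python3 - <<'E'
from st import *
for n,(a,b,e,f) in dict(side=(70,200,200,340),top=(150,280,110,260)).items():
    c=capture(n);cv2.imwrite(f"pics/j_{n}.png",cv2.resize(c["pixels"][a:b,e:f],None,fx=4,fy=4,interpolation=cv2.INTER_CUBIC)[:,:,::-1])
E
```

```text
t 14.8 tcp [0.4    0.4591 0.2609] yang -81.56 z [-0.088   0.6118 -0.7861] q [ 47.5  12.   -5.3 -37.  -52.5  68.7] F [ 0.13 -0.27 -2.52] w 0.087
tilt 38.18 lip [0.4163 0.3499 0.1295]
```

View pics/j_side.png

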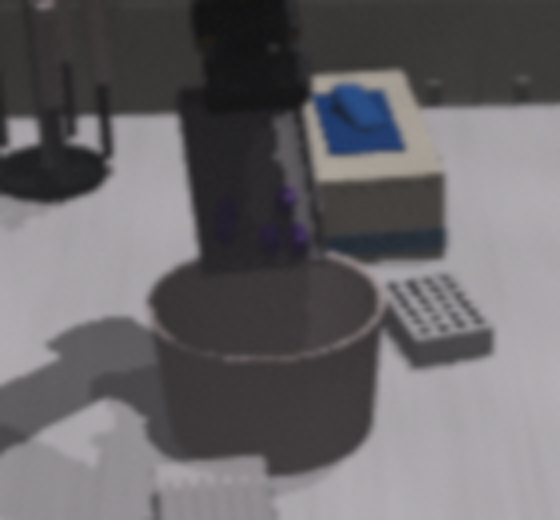

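View pics/j_top.png

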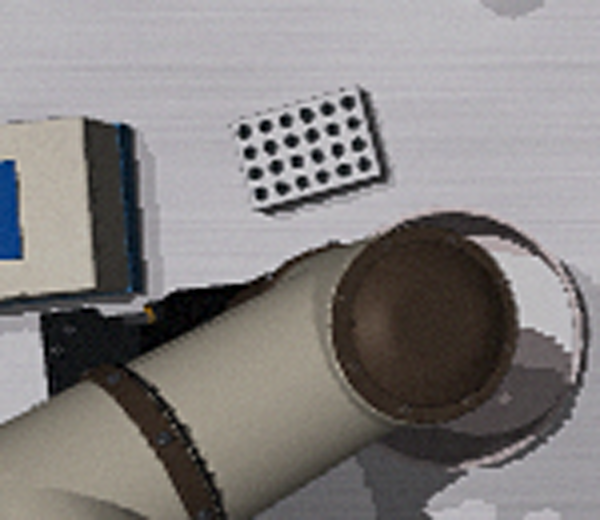

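Call:
{"op": "apply_moves", "data": {"plan": [[[0,0.026,-0.2,0.08,0.0396,0.0055,0],[0,0.026,-0.21,0.08,0.0396,0.0055,0],[0,0.027,-0.22,0.07,0.0396,0.0055,0],[0,0.028,-0.23,0.07,0.0396,0.0055,0],[0,0.029,-0.23,0.06,0.0396,0.0055,0],[0,0.03,-0.24,0.06,0.0396,0.0055,0],[0,0.03,-0.24,0.05,0.0396,0.0055,0],[0,0.03,-0.24,0.05,0.0396,0.0055,0],[0,0.03,-0.24,0.04,0.0396,0.0055,0],[0,0,0,0,0,0,0]]]}}

```text
time_s: 15.73
tcp_pos: [0.4097, 0.4046, 0.2763]
ee_rot: [[0.989, 0.088, -0.121], [0.149, -0.512, 0.846], [0.013, -0.855, -0.519]]
wrist_force: [-1.1, 0.7, -1.6]
gripper_width: 0.088
```

```bash
python3 tip.py;python3 - <<'E'
from st import *
for n,(a,b,e,f) in dict(side=(70,200,200,340)).items():
    c=capture(n);cv2.imwrite(f"pics/k_{n}.png",cv2.resize(c["pixels"][a:b,e:f],None,fx=4,fy=4,interpolation=cv2.INTER_CUBIC)[:,:,::-1])
E
```

```text
t 15.73 tcp [0.4097 0.4046 0.2763] yang -80.21 z [-0.1207  0.8461 -0.5191] q [ 27.3  12.3  -8.  -64.2 -63.7  99.6] F [-1.06  0.71 -1.63] w 0.088
tilt 58.72 lip [0.4203 0.3482 0.1145]
```

View pics/k_side.png

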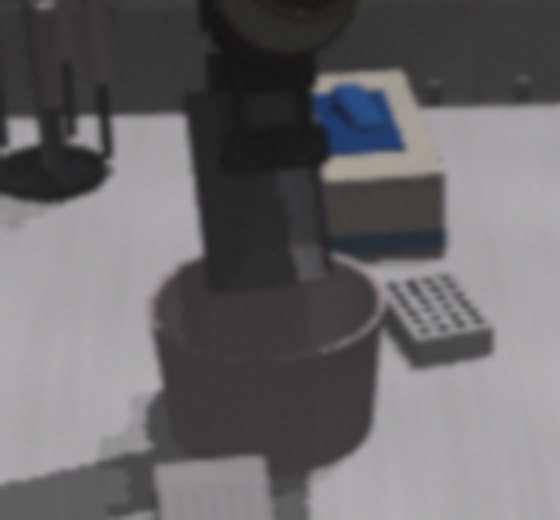

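Call:
{"op": "apply_moves", "data": {"plan": [[[0,0,0,0.3,0,0,0],[0,0,0.1,0.5,0,0,0],[0,0,0.1,0.5,-0.04,-0.006,0],[0,0,0.1,0.3,-0.08,-0.012,0],[0,0,0.1,0.2,-0.08,-0.012,0],[0,0,0.1,0,-0.08,-0.012,0],[0,0,0.1,0,-0.08,-0.012,0],[0,0,0.1,0,-0.08,-0.012,0],[0,0,0.1,0,-0.08,-0.012,0],[0,0,0,0,-0.08,-0.012,0],[0,0,0,0,-0.08,-0.012,0],[0,0,0,0,-0.08,-0.012,0]]]}}

```text
time_s: 16.78
tcp_pos: [0.4079, 0.4344, 0.343]
ee_rot: [[0.986, 0.165, -0.003], [0.161, -0.96, 0.227], [0.034, -0.225, -0.974]]
wrist_force: [-0.2, 0.5, -2.4]
gripper_width: 0.093
```

```bash
python3 tip.py
```

```text
t 16.78 tcp [0.4079 0.4344 0.343 ] yang -80.26 z [-0.0031  0.2271 -0.9739] q [ 58.7  11.4   3.1  -7.3 -70.7  42.6] F [-0.25  0.5  -2.37] w 0.093
tilt 12.97 lip [0.4355 0.281  0.2712]
```

Call:
{"op": "apply_moves", "data": {"plan": [[[0,0.1,-0.1,0,-0.076,0,-0.012],[0,0.15,-0.2,-0.1,-0.076,0,-0.012],[0,0.2,-0.3,-0.1,-0.07,0,-0.012],[0,0.2,-0.3,-0.2,0,0,0],[0,0.15,-0.3,-0.3,0,0,0],[0,0.1,-0.2,-0.3,0,0,0],[0,0,-0.1,-0.2,0,0,0],[0,0,0,0,0,0,0]]]}}

```text
time_s: 17.45
tcp_pos: [0.425, 0.4069, 0.3203]
ee_rot: [[0.99, 0.138, 0.015], [0.138, -0.99, 0.015], [0.017, -0.013, -1.0]]
wrist_force: [-0.9, -0.0, -2.2]
gripper_width: 0.092
```

```bash
python3 - <<'E'
from tip import *
tip()
for n,(a,b,e,f) in dict(side=(60,260,200,420),top=(140,290,170,400)).items():
    c=capture(n);cv2.imwrite(f"pics/l_{n}.png",cv2.resize(c["pixels"][a:b,e:f],None,fx=3,fy=3,interpolation=cv2.INTER_CUBIC)[:,:,::-1])
E
```

```text
t 17.45 tcp [0.425  0.4069 0.3203] yang -82.08 z [ 0.0148  0.0153 -0.9998] q [ 59.7  15.1   3.    0.3 -76.8  38.2] F [-0.87 -0.01 -2.2 ] w 0.092
tilt 0.75 lip [0.4487 0.241  0.2831]
```

View pics/l_side.png

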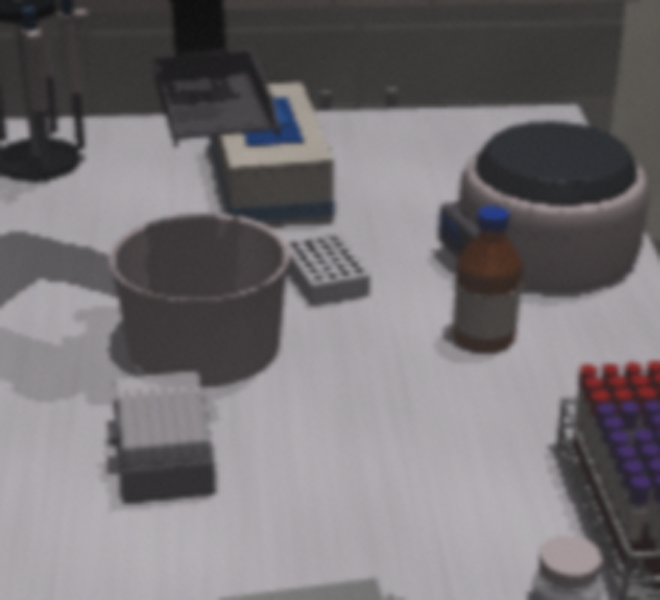

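View pics/l_top.png

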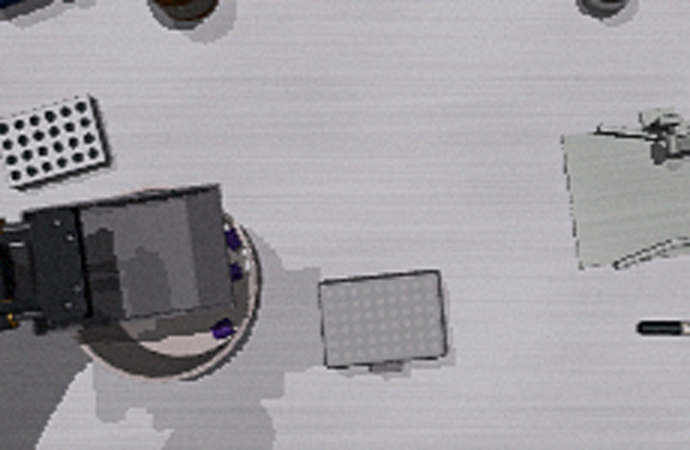

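```bash
python3 - <<'E'
from st import *
P=np.load("top_cloud.npy");Q=P.reshape(-1,3)
O=np.array([.492,-.0577]);a=np.radians(-83);u=np.array([np.cos(a),np.sin(a)]);v=np.array([-u[1],u[0]])
s=(Q[:,:2]-O)@u;l=(Q[:,:2]-O)@v
m=(s>-.02)&(s<.4)&(abs(l)<.1)
print("tunnel/block z by s")
for k in np.arange(.2,.4,.01):
    q=m&(s>=k)&(s<k+.01)&(abs(l)<.03); print(k.round(2),np.median(Q[q,2]).round(3) if q.any() else None,end="; ")
print()
for s0,s1 in((.1,.14),(.15,.19),(.19,.23)):
    print(s0,[(b.round(3),np.median(Q[q,2]).round(4)) for b in np.r_[np.arange(-.075,-.04,.003),np.arange(.04,.075,.003)] for q in [m&(s>=s0)&(s<s1)&(l>=b)&(l<b+.003)] if q.any()])
# projections drawn on image
I=np.load("top_px.npy");c=capture("top");s_=capture("side")
def draw(c,I,name,crop,k,O,deg):
    a=np.radians(deg);u=np.array([np.cos(a),np.sin(a)]);v=np.array([-u[1],u[0]])
    J=cv2.resize(I,None,fx=k,fy=k,interpolation=cv2.INTER_CUBIC)
    def X(s,l,z): p=O+s*u+l*v;return tuple(int(t) for t in ((proj(c,[p[0],p[1],z])+.5)*k-.5))
    for L in(.0515,-.0515):cv2.line(J,X(.06,L,.018),X(.245,L,.018),(255,0,0),1)
    cv2.line(J,X(0,-.067,.004),X(0,.067,.004),(0,255,0),1); cv2.line(J,X(0,0,.004),X(.24,0,.004),(0,0,255),1)
    cv2.line(J,X(.245,-.06,.043),X(.245,.06,.043),(255,255,0),1);cv2.circle(J,X(.161,.041,.018),3,(0,255,255),1)
    e,f,g,h=[int(t*k) for t in crop];cv2.imwrite(name,J[e:f,g:h,::-1])
draw(c,I,"pics/m_top.png",(165,235,350,460),7,O,-83)
draw(s_,s_["pixels"],"pics/m_side.png",(245,300,265,350),8,O,-83)
E
```

```text
tunnel/block z by s
0.2 0.004; 0.21 0.004; 0.22 0.004; 0.23 0.005; 0.24 0.05; 0.25 0.059; 0.26 0.062; 0.27 0.062; 0.28 0.076; 0.29 0.083; 0.3 0.09; 0.31 0.096; 0.32 0.102; 0.33 0.107; 0.34 0.115; 0.35 0.138; 0.36 0.25; 0.37 0.272; 0.38 0.274; 0.39 0.277; 
0.1 [(np.float64(-0.075), np.float64(0.0002)), (np.float64(-0.072), np.float64(0.0007)), (np.float64(-0.069), np.float64(0.0029)), (np.float64(-0.066), np.float64(0.0042)), (np.float64(-0.063), np.float64(0.0052)), (np.float64(-0.06), np.float64(0.015)), (np.float64(-0.057), np.float64(0.0186)), (np.float64(-0.054), np.float64(0.0155)), (np.float64(-0.051), np.float64(0.0041)), (np.float64(-0.048), np.float64(0.0034)), (np.float64(-0.045), np.float64(0.0039)), (np.float64(-0.042), np.float64(0.0042)), (np.float64(0.04), np.float64(0.047)), (np.float64(0.043), np.float64(0.0422)), (np.float64(0.046), np.float64(0.0451)), (np.float64(0.049), np.float64(0.0177)), (np.float64(0.052), np.float64(0.0198)), (np.float64(0.055), np.float64(0.0164)), (np.float64(0.058), np.float64(0.0055)), (np.float64(0.061), np.float64(0.0076)), (np.float64
[... 1448 characters left out ...]
(np.float64(-0.054), np.float64(0.0138)), (np.float64(-0.051), np.float64(0.0042)), (np.float64(-0.048), np.float64(0.0036)), (np.float64(-0.045), np.float64(0.0053)), (np.float64(-0.042), np.float64(0.0044)), (np.float64(0.04), np.float64(0.0039)), (np.float64(0.043), np.float64(0.0045)), (np.float64(0.046), np.float64(0.0038)), (np.float64(0.049), np.float64(0.0076)), (np.float64(0.052), np.float64(0.0182)), (np.float64(0.055), np.float64(0.0187)), (np.float64(0.058), np.float64(0.0025)), (np.float64(0.061), np.float64(0.0038)), (np.float64(0.064), np.float64(0.0054)), (np.float64(0.067), np.float64(0.0008)), (np.float64(0.07), np.float64(0.0001)), (np.float64(0.073), np.float64(-0.0013))]
```

View pics/m_top.png

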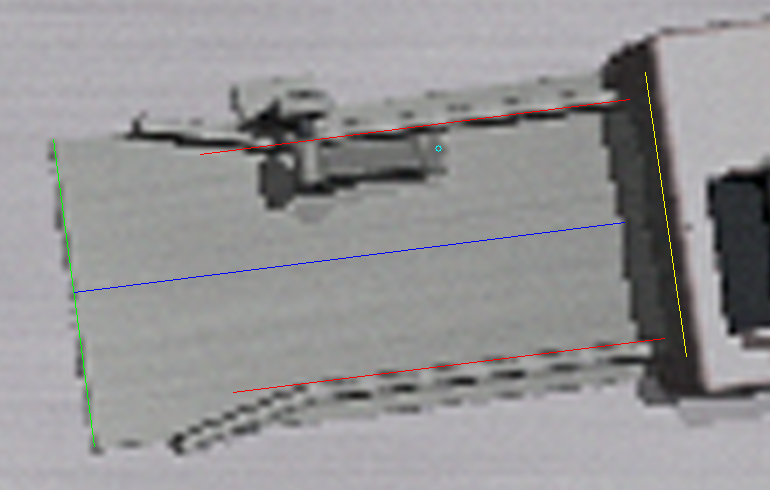

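View pics/m_side.png

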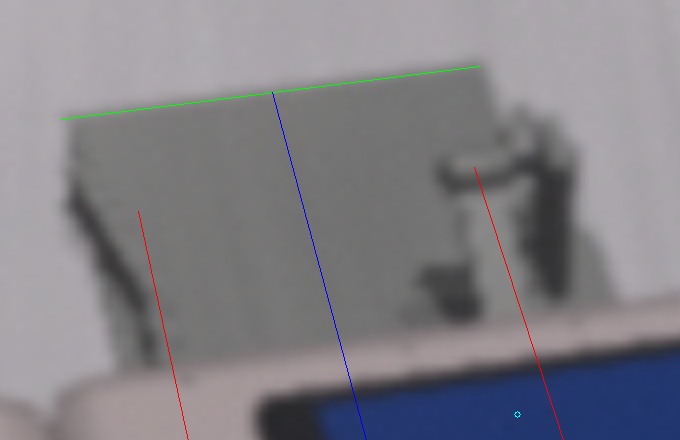

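Call:
{"op": "apply_moves", "data": {"plan": [[[0,0,-0.3,-0.05,-0.015,0.015,-0.016],[0,0.1,-0.8,-0.1,0,0,0],[0,0.15,-1,-0.1,0,0,0],[0,0.15,-1,-0.1,0,0,0],[0,0.15,-1,-0.2,0,0,0],[0,0.15,-1,-0.2,0,0,0],[0,0.15,-1,-0.2,0,0,0],[0,0.15,-1,-0.2,0,0,0],[0,0.15,-1,-0.2,0,0,0],[0,0.15,-1,-0.2,0,0,0],[0,0.15,-1,-0.2,0,0,0],[0,0.15,-1,-0.2,0,0,0]]]}}

```text
time_s: 18.65
tcp_pos: [0.4665, 0.121, 0.2758]
ee_rot: [[0.993, 0.12, 0.002], [0.12, -0.993, 0.005], [0.003, -0.005, -1.0]]
wrist_force: [-0.7, -0.8, -2.4]
gripper_width: 0.088
```

```bash
python3 tip.py
```

```text
t 18.65 tcp [0.4665 0.121  0.2758] yang -83.1 z [ 0.0024  0.0051 -1.    ] q [ 33.8   6.  -14.5  -0.2 -69.2  63.2] F [-0.66 -0.79 -2.43] w 0.088
tilt 0.27 lip [ 0.4868 -0.0456  0.24  ]
```

Call:
{"op": "apply_moves", "data": {"plan": [[[0,0.1,-0.7,-0.4,0,0,0],[0,0.1,-0.6,-0.6,0,0,0],[0,0.1,-0.5,-0.7,0,0,0],[0,0.1,-0.35,-0.7,0,0,0],[0,0.1,-0.2,-0.7,0,0,0],[0,0.05,-0.1,-0.7,0,0,0],[0,0,0,-0.7,0,0,0],[0,0,0,-0.6,0,0,0],[0,0,0,-0.4,0,0,0],[0,0,0,-0.2,0,0,0],[0,0,0,0,0,0,0],[0,0,0,0,0,0,0]]]}}

```text
time_s: 19.65
tcp_pos: [0.4816, 0.0477, 0.1326]
ee_rot: [[0.995, 0.101, 0.004], [0.101, -0.995, 0.006], [0.005, -0.006, -1.0]]
wrist_force: [0.1, 0.1, -1.8]
gripper_width: 0.088
```

```bash
python3 tip.py
```

```text
t 19.65 tcp [0.4816 0.0477 0.1326] yang -84.21 z [ 0.0043  0.006  -1.    ] q [ 24.8  14.1 -26.9  -0.3 -48.6  71.2] F [ 0.06  0.12 -1.78] w 0.088
tilt 0.32 lip [ 0.4987 -0.1193  0.0967]
```

Call:
{"op": "apply_moves", "data": {"plan": [[[0,-0.03,0,-0.3,-0.006,0.004,0.02],[0,-0.03,0,-0.4,0,0,0],[0,0,0,-0.4,0,0,0],[0,0,0,-0.3,0,0,0],[0,0,0,-0.1,0,0,0],[0,0,0,0,0,0,0]]]}}

```text
time_s: 20.15
tcp_pos: [0.4834, 0.0491, 0.0971]
ee_rot: [[0.992, 0.127, 0.009], [0.127, -0.992, 0.002], [0.009, -0.001, -1.0]]
wrist_force: [0.1, -0.4, -1.3]
gripper_width: 0.088
```

```bash
cat > lane.py <<'E'
from tip import *
O=np.array([.492,-.0577]);H=np.array([.5105,-.2086]);a=np.radians(-83);u=np.array([np.cos(a),np.sin(a)]);v=np.array([-u[1],u[0]])
def lane():
    tip();s=sense();d=s["tcp_pos"][:2]-H;print("s(home)",(d@u).round(4),"lat",(d@v).round(4),"underside",(s["tcp_pos"][2]-.047).round(4))
def pic(name,n,crop,k):
    a,b,e,f=crop;c=capture(n);cv2.imwrite(f"pics/{name}.png",cv2.resize(c["pixels"][a:b,e:f],None,fx=k,fy=k,interpolation=cv2.INTER_CUBIC)[:,:,::-1]);return c
if __name__=="__main__": lane()
E
python3 -c "
from lane import *
lane();pic('n_top','top',(160,240,300,460),5);pic('n_side','side',(190,300,240,360),6)"
```

```text
t 20.15 tcp [0.4834 0.0491 0.0971] yang -82.73 z [ 0.009   0.0021 -1.    ] q [ 25.1  17.  -29.5   0.2 -43.   72.1] F [ 0.12 -0.38 -1.28] w 0.088
tilt 0.06 lip [ 0.505  -0.1175  0.0619]
s(home) -0.2591 lat 0.0045 underside 0.0501
```

View pics/n_top.png

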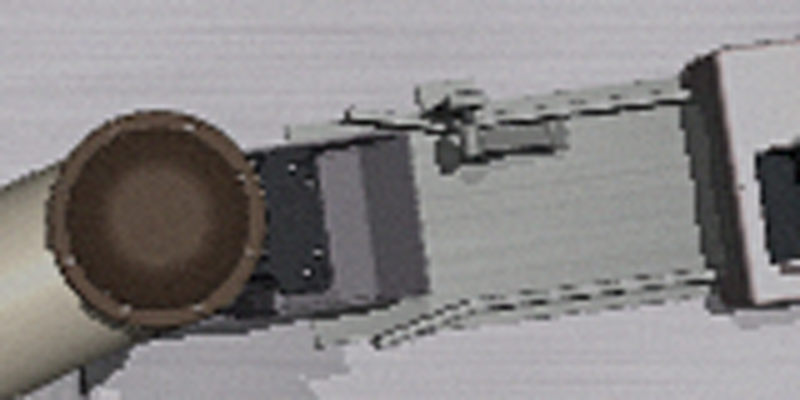

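View pics/n_side.png

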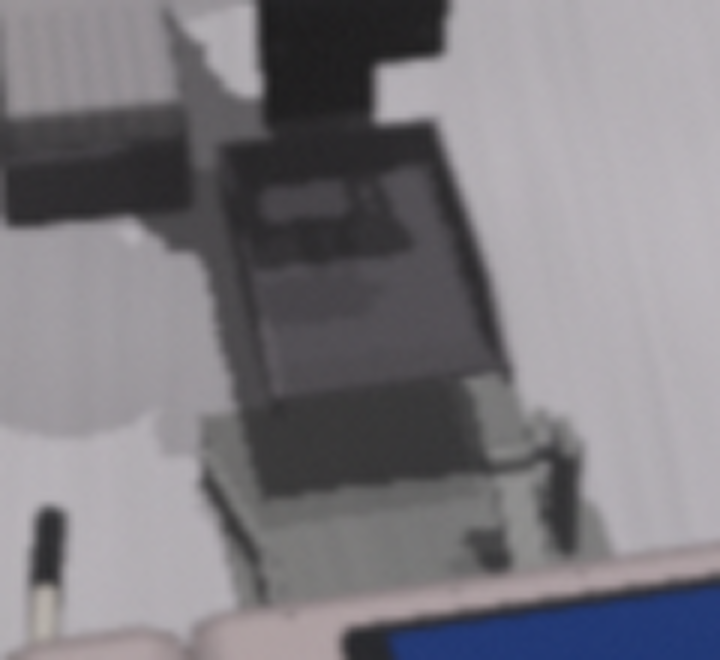

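```bash
python3 - <<'E'
from lane import *
c=capture("top");s=capture("side")
def T(c,x,y,z,o,k): return ray(c,(x+.5)/k-.5+o[0],(y+.5)/k-.5+o[1],z)
for nm,A,B in(("top",T(c,410,130,.062,(300,160),5),T(c,430,296,.062,(300,160),5)),("side",T(s,509,376,.062,(240,190),6),T(s,272,410,.062,(240,190),6))):
    m=(A+B)[:2]/2;d=m-O;print(nm,A,B,"w",np.linalg.norm(A-B),"mid",m,"s",d@u,"lat",d@v,"yaw",np.degrees(np.arctan2(-(A-B)[0],(A-B)[1])))
print("kin",(np.array([.505,-.1175])-O)@u,(np.array([.505,-.1175])-O)@v)
E
```

```text
top [ 0.5492 -0.1136  0.062 ] [ 0.4533 -0.1237  0.062 ] w 0.09640943862169467 mid [ 0.5012 -0.1187] s 0.06163833474416074 lat 0.0017263659555256828 yaw -83.98954001942795
side [ 0.5504 -0.1127  0.062 ] [ 0.4565 -0.1263  0.062 ] w 0.09498293680185874 mid [ 0.5035 -0.1195] s 0.06273862622351874 lat 0.0038357896207429232 yaw -81.72180958987445
kin 0.06093856133241796 0.0056153132357093785
```

Call:
{"op": "apply_moves", "data": {"plan": [[[0,-0.05,0,-0.2,-0.002,0.009,-0.004],[0,-0.04,0,-0.4,0,0,0],[0,0,0,-0.4,0,0,0],[0,0,0,-0.3,0,0,0],[0,0,0,-0.2,0,0,0],[0,0,0,-0.1,0,0,0],[0,0,0,0,0,0,0]]]}}

```text
time_s: 20.93
tcp_pos: [0.4834, 0.05, 0.0576]
ee_rot: [[0.993, 0.122, 0.006], [0.122, -0.993, 0.003], [0.006, -0.002, -1.0]]
wrist_force: [-0.2, -1.3, -1.8]
gripper_width: 0.096
```

```bash
python3 lane.py
```

```text
t 20.93 tcp [0.4834 0.05   0.0576] yang -83.0 z [ 0.0055  0.0026 -1.    ] q [ 25.1  20.6 -31.6   0.  -37.4  71.9] F [-0.2  -1.28 -1.83] w 0.096
tilt 0.11 lip [ 0.5041 -0.1167  0.0223]
s(home) -0.26 lat 0.0046 underside 0.0106
```

Call:
{"op": "apply_moves", "data": {"plan": [[[0,-0.08,0,-0.12,-0.002,0.005,0],[0,-0.05,0,-0.1,0,0.001,0],[0,-0.02,0,-0.08,0,0.001,0],[0,-0.01,0,-0.06,0,0.001,0]]]}}

```text
time_s: 21.27
tcp_pos: [0.48, 0.0503, 0.0488]
ee_rot: [[0.992, 0.122, -0.001], [0.122, -0.992, 0.001], [-0.001, -0.001, -1.0]]
wrist_force: [-0.2, 1.3, 0.5]
gripper_width: 0.09
```

```bash
python3 lane.py
```

```text
t 21.27 tcp [0.48   0.0503 0.0488] yang -82.98 z [-0.001   0.0011 -1.    ] q [ 25.3  21.3 -32.2  -0.1 -36.5  71.9] F [-0.25  1.28  0.46] w 0.09
tilt 0.07 lip [ 0.5005 -0.1164  0.0136]
s(home) -0.2607 lat 0.0013 underside 0.0018
```

```bash
python3 -c "
from lane import *
pic('o_top','top',(160,240,300,460),5);pic('o_side','side',(190,300,240,360),6)"
```

```text
(no output)
```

View pics/o_top.png

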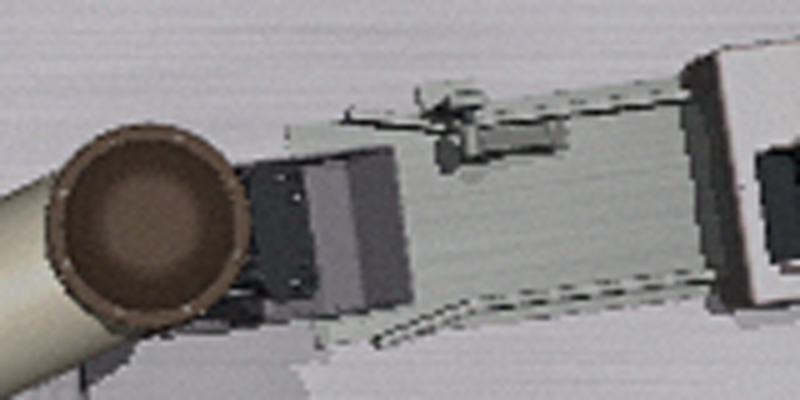

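View pics/o_side.png

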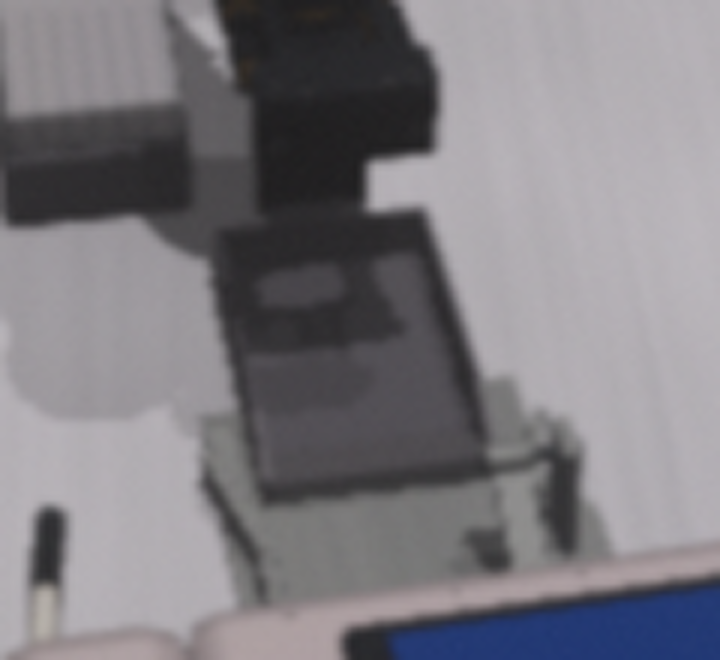

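Call:
{"op": "apply_moves", "data": {"plan": [[[0,0.05,-0.15,-0.02,0,0,0],[0,0.05,-0.3,-0.02,0,0.001,0],[0,0.035,-0.3,-0.02,0,0.001,0],[0,0.035,-0.3,-0.02,0,0.001,0],[0,0.035,-0.3,-0.02,0,0.001,0],[0,0.035,-0.2,-0.02,0,0.001,0]]]}}

```text
time_s: 21.87
tcp_pos: [0.4897, 0.0103, 0.0488]
ee_rot: [[0.992, 0.125, 0.001], [0.125, -0.992, 0.003], [0.001, -0.003, -1.0]]
wrist_force: [-1.0, 4.9, 5.3]
gripper_width: 0.092
```

```bash
python3 lane.py
```

```text
t 21.87 tcp [0.4897 0.0103 0.0488] yang -82.84 z [ 0.0007  0.0034 -1.    ] q [ 20.1  21.8 -31.3  -0.3 -36.8  77.2] F [-1.    4.86  5.28] w 0.092
tilt 0.19 lip [ 0.5107 -0.1563  0.0132]
s(home) -0.2198 lat 0.006 underside 0.0018
```

Call:
{"op": "apply_moves", "data": {"plan": [[[0,-0.06,-0.15,0,-0.002,0,-0.002],[0,-0.03,-0.25,-0.01,0,0,0],[0,0.01,-0.25,-0.01,0,0,0],[0,0.02,-0.15,-0.01,0,0,0]]]}}

```text
time_s: 22.2
tcp_pos: [0.4897, -0.0121, 0.0489]
ee_rot: [[0.993, 0.121, 0.004], [0.121, -0.993, 0.002], [0.005, -0.002, -1.0]]
wrist_force: [-1.3, 5.0, 5.0]
gripper_width: 0.086
```

```bash
python3 -c "
from lane import *
lane();pic('p_top','top',(160,240,320,480),5)"
```

```text
t 22.2 tcp [ 0.4897 -0.0121  0.0489] yang -83.04 z [ 0.0044  0.0023 -1.    ] q [ 17.6  21.7 -31.5  -0.1 -36.5  79.4] F [-1.28  4.97  5.02] w 0.086
tilt 0.1 lip [ 0.5103 -0.1788  0.0136]
s(home) -0.1975 lat 0.0033 underside 0.0019
```

View pics/p_top.png

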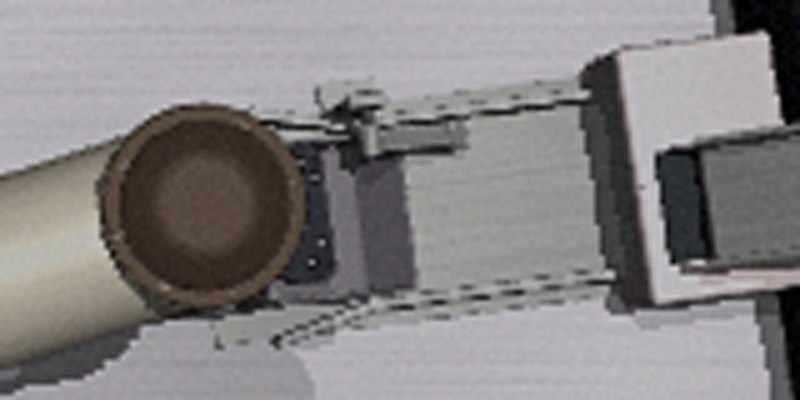

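Call:
{"op": "apply_moves", "data": {"plan": [[[0,0.02,-0.2,0,-0.002,0.004,0],[0,0.025,-0.25,-0.01,0,0.001,0],[0,0.025,-0.25,-0.01,0,0.001,0],[0,0.025,-0.25,-0.01,0,0.001,0],[0,0.025,-0.25,-0.01,0,0.001,0],[0,0.025,-0.2,-0.01,0,0.001,0]]]}}

```text
time_s: 22.75
tcp_pos: [0.4946, -0.0507, 0.0488]
ee_rot: [[0.992, 0.124, -0.002], [0.124, -0.992, 0.001], [-0.002, -0.001, -1.0]]
wrist_force: [-0.6, 3.6, 6.6]
gripper_width: 0.091
```

```bash
python3 lane.py
```

```text
t 22.75 tcp [ 0.4946 -0.0507  0.0488] yang -82.89 z [-0.0022  0.0007 -1.    ] q [ 12.9  22.5 -30.2  -0.1 -37.5  84.3] F [-0.6   3.6   6.65] w 0.091
tilt 0.06 lip [ 0.5153 -0.2173  0.0137]
s(home) -0.1587 lat 0.0035 underside 0.0018
```

Call:
{"op": "apply_moves", "data": {"plan": [[[0,0.02,-0.25,0,0,0,-0.001],[0,0.027,-0.28,-0.005,0,0,0],[0,0.027,-0.28,-0.005,0,0,0],[0,0.027,-0.28,-0.005,0,0,0],[0,0.027,-0.28,-0.005,0,0,0],[0,0.027,-0.28,-0.005,0,0,0],[0,0.027,-0.28,-0.005,0,0,0],[0,0.027,-0.2,-0.005,0,0,0]]]}}

```text
time_s: 23.42
tcp_pos: [0.5004, -0.11, 0.0488]
ee_rot: [[0.992, 0.124, -0.001], [0.124, -0.992, 0.001], [-0.001, -0.001, -1.0]]
wrist_force: [-1.5, 3.3, 5.3]
gripper_width: 0.091
```

```bash
python3 lane.py
```

```text
t 23.42 tcp [ 0.5004 -0.11    0.0488] yang -82.85 z [-0.0014  0.0008 -1.    ] q [  5.7  23.6 -28.1  -0.1 -38.4  91.5] F [-1.49  3.29  5.32] w 0.091
tilt 0.06 lip [ 0.5213 -0.2766  0.0136]
s(home) -0.0991 lat 0.002 underside 0.0018
```

```bash
python3 -c "
from lane import *
pic('q_top','top',(160,240,340,500),5);pic('q_side','side',(200,300,250,370),6)"
```

```text
(no output)
```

View pics/q_top.png

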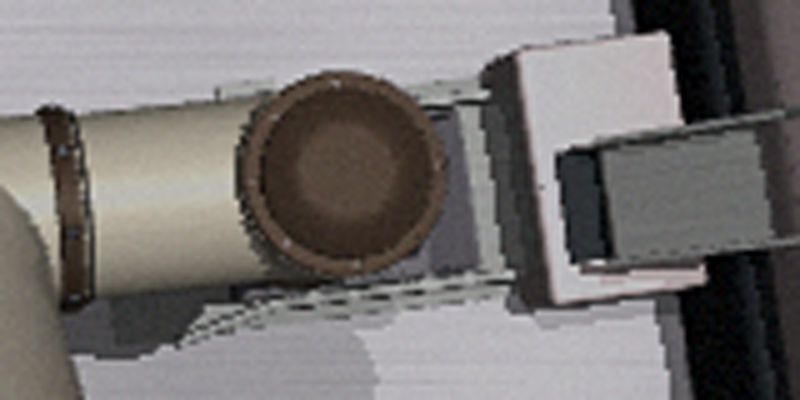

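View pics/q_side.png

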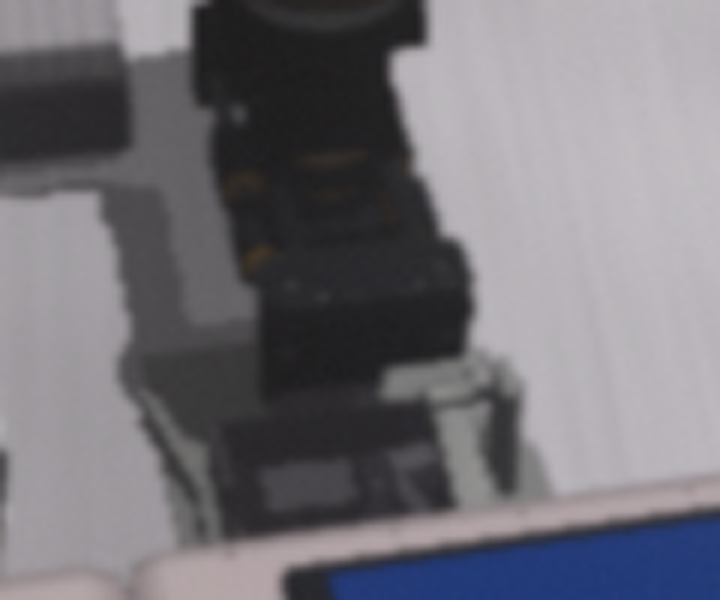

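Call:
{"op": "apply_moves", "data": {"plan": [[[0,0.03,-0.25,0,0,0,-0.002],[0,0.035,-0.28,-0.005,0,0,0],[0,0.035,-0.28,-0.005,0,0,0],[0,0.035,-0.28,-0.005,0,0,0],[0,0.035,-0.28,-0.005,0,0,0],[0,0.035,-0.28,-0.005,0,0,0],[0,0.03,-0.28,-0.005,0,0,0],[0,0.03,-0.2,-0.005,0,0,0]]]}}

```text
time_s: 24.18
tcp_pos: [0.5066, -0.167, 0.0488]
ee_rot: [[0.992, 0.124, -0.002], [0.124, -0.992, 0.002], [-0.002, -0.002, -1.0]]
wrist_force: [-0.6, 3.5, 6.2]
gripper_width: 0.09
```

```bash
python3 lane.py
```

```text
t 24.18 tcp [ 0.5066 -0.167   0.0488] yang -82.87 z [-0.0022  0.002  -1.    ] q [ -0.9  25.2 -25.1  -0.2 -39.9  98.1] F [-0.56  3.5   6.23] w 0.09
tilt 0.13 lip [ 0.5274 -0.3336  0.0134]
s(home) -0.0418 lat 0.0012 underside 0.0018
```

Call:
{"op": "apply_moves", "data": {"plan": [[[0,0.03,-0.22,0,-0.001,0,-0.002],[0,0.033,-0.25,-0.005,0,0,0],[0,0.033,-0.25,-0.005,0,0,0],[0,0.03,-0.22,-0.005,0,0,0],[0,0.025,-0.18,-0.005,0,0,0],[0,0.02,-0.12,-0.005,0,0,0]]]}}

```text
time_s: 24.68
tcp_pos: [0.5104, -0.2006, 0.0488]
ee_rot: [[0.992, 0.123, -0.003], [0.123, -0.992, 0.002], [-0.003, -0.003, -1.0]]
wrist_force: [0.4, 4.4, 6.0]
gripper_width: 0.089
```

```bash
python3 lane.py
```

```text
t 24.68 tcp [ 0.5104 -0.2006  0.0488] yang -82.94 z [-0.0028  0.0024 -1.    ] q [ -4.6  26.3 -22.9  -0.2 -41.  101.8] F [0.38 4.39 6.01] w 0.089
tilt 0.16 lip [ 0.531  -0.3673  0.0133]
s(home) -0.0079 lat 0.0009 underside 0.0018
```

Call:
{"op": "apply_moves", "data": {"plan": [[[0,0.01,-0.1,0,0,0,0],[0,0.01,-0.1,0,0,0,0],[0,0.01,-0.1,0,0,0,0]]]}}

```text
time_s: 24.93
tcp_pos: [0.5108, -0.2089, 0.0488]
ee_rot: [[0.992, 0.123, -0.003], [0.123, -0.992, 0.003], [-0.003, -0.004, -1.0]]
wrist_force: [-1.3, 19.0, 10.4]
gripper_width: 0.09
```

```bash
python3 lane.py
```

```text
t 24.93 tcp [ 0.5108 -0.2089  0.0488] yang -82.95 z [-0.0033  0.0034 -1.    ] q [ -5.5  26.6 -22.3  -0.3 -41.3 102.8] F [-1.28 19.02 10.38] w 0.09
tilt 0.21 lip [ 0.5313 -0.3755  0.0132]
s(home) 0.0004 lat 0.0002 underside 0.0018
```

```bash
python3 -c "
from lane import *
lane();pic('r_top','top',(160,240,340,500),5);pic('r_side','side',(200,300,250,370),6)"
```

```text
t 24.93 tcp [ 0.5108 -0.2089  0.0488] yang -82.95 z [-0.0033  0.0034 -1.    ] q [ -5.5  26.6 -22.3  -0.3 -41.3 102.8] F [-1.28 19.02 10.38] w 0.09
tilt 0.21 lip [ 0.5313 -0.3755  0.0132]
s(home) 0.0004 lat 0.0002 underside 0.0018
```

View pics/r_top.png

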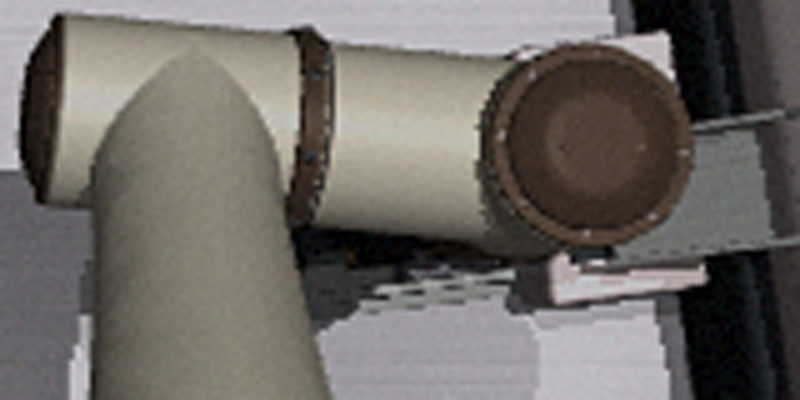

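View pics/r_side.png

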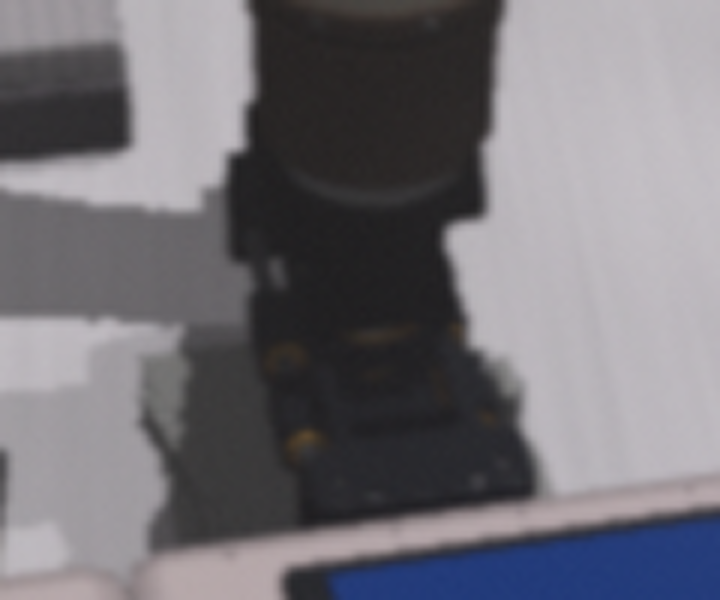

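Call:
{"op": "apply_moves", "data": {"plan": [[[0,0.01,-0.12,0.01,0,0,0],[0,0.01,-0.12,0.01,0,0,0]]]}}

```text
time_s: 25.2
tcp_pos: [0.5104, -0.2091, 0.049]
ee_rot: [[0.993, 0.122, -0.005], [0.122, -0.993, 0.012], [-0.003, -0.012, -1.0]]
wrist_force: [-1.4, 21.1, 9.1]
gripper_width: 0.09
```

```bash
python3 lane.py
```

```text
t 25.2 tcp [ 0.5104 -0.2091  0.049 ] yang -83.02 z [-0.0049  0.0117 -0.9999] q [ -5.8  26.7 -21.9  -1.  -41.8 103.5] F [-1.38 21.09  9.11] w 0.09
tilt 0.7 lip [ 0.5306 -0.3754  0.012 ]
s(home) 0.0005 lat -0.0002 underside 0.002
```

Call:
{"op": "apply_moves", "data": {"plan": [[[0,0,0.05,0.01,-0.006,-0.003,0],[10,0,0,0,0,0,0],[20,0,0,0,0,0,0],[30,0,0,0,0,0,0],[40,0,0,0,0,0,0],[50,0,0,0,0,0,0],[50,0,0,0,0,0,0],[50,0,0,0,0,0,0]]]}}

```text
time_s: 25.87
tcp_pos: [0.5066, -0.2093, 0.0456]
ee_rot: [[0.993, 0.12, -0.01], [0.12, -0.993, 0.007], [-0.009, -0.008, -1.0]]
wrist_force: [-0.2, -0.0, -0.1]
gripper_width: 0.454
```

```bash
python3 lane.py
```

```text
t 25.87 tcp [ 0.5066 -0.2093  0.0456] yang -83.13 z [-0.0104  0.0067 -0.9999] q [ -5.7  26.8 -22.6  -0.5 -41.3 102.9] F [-0.22 -0.05 -0.09] w 0.454
tilt 0.45 lip [ 0.5263 -0.3758  0.0093]
s(home) 0.0002 lat -0.004 underside -0.0014
```

Released. Lift straight up, then move back.

Call:
{"op": "apply_moves", "data": {"plan": [[[50,0,0,0.2,-0.006,-0.01,0],[50,0,0,0.4,0,0,0],[50,0,0,0.6,0,0,0],[50,0,0,0.8,0,0,0],[50,0,0,0.9,0,0,0],[50,0,0,0.9,0,0,0],[50,0,0,0.9,0,0,0],[50,0,0.3,0.8,0,0,0],[50,0,0.7,0.5,0,0,0],[50,0,0.9,0.2,0,0,0],[50,0,0.9,0,0,0,0],[50,0,0.9,0,0,0,0]]]}}

```text
time_s: 26.87
tcp_pos: [0.5042, -0.1175, 0.2189]
ee_rot: [[0.994, 0.113, 0.01], [0.113, -0.994, -0.002], [0.01, 0.003, -1.0]]
wrist_force: [-0.3, 0.3, 0.4]
gripper_width: 0.499
```

Call:
{"op": "apply_moves", "data": {"plan": [[[50,-0.3,0.9,0,0,0,0],[50,-0.3,0.9,0,0,0,0],[50,-0.3,0.9,0,0,0,0],[50,-0.3,0.9,0,0,0,0],[50,-0.2,0.9,0,0,0,0],[50,0,0.9,0,0,0,0],[50,0,0.7,0,0,0,0],[50,0,0.4,0,0,0,0],[50,0,0,0,0,0,0],[50,0,0,0,0,0,0]]]}}

```text
time_s: 27.7
tcp_pos: [0.4659, 0.0552, 0.2309]
ee_rot: [[0.992, 0.119, 0.029], [0.119, -0.993, 0.002], [0.029, 0.001, -1.0]]
wrist_force: [-0.1, -0.3, -0.5]
gripper_width: 0.503
```

```bash
python3 -c "
from lane import *
lane();c=pic('s_top','top',(150,250,340,500),5);cv2.imwrite('pics/s_topfull.png',c['pixels'][:,:,::-1]);c=pic('s_side','side',(220,300,260,370),7);cv2.imwrite('pics/s_sidefull.png',c['pixels'][:,:,::-1])"
```

```text
t 27.7 tcp [0.4659 0.0552 0.2309] yang -83.17 z [ 0.0287  0.0023 -0.9996] q [ 27.1   5.8 -21.8   0.7 -60.9  69.4] F [-0.1  -0.34 -0.49] w 0.503
tilt -0.07 lip [ 0.4869 -0.1115  0.1961]
s(home) -0.2673 lat -0.0121 underside 0.1839
```

View pics/s_top.png

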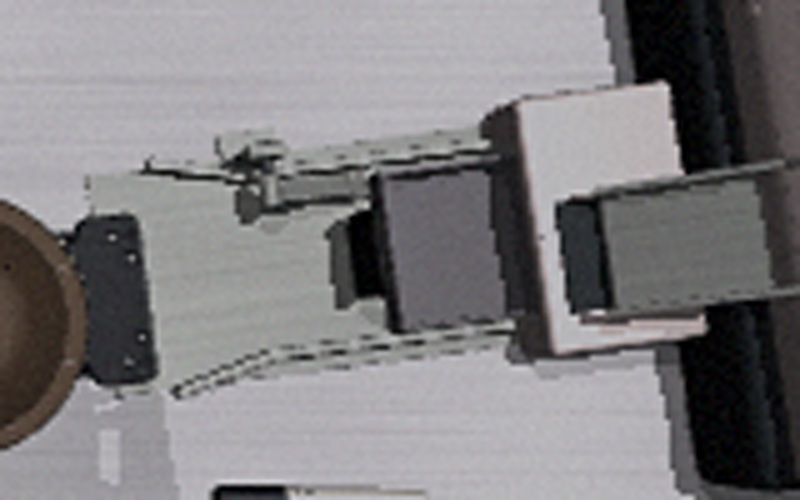

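View pics/s_side.png

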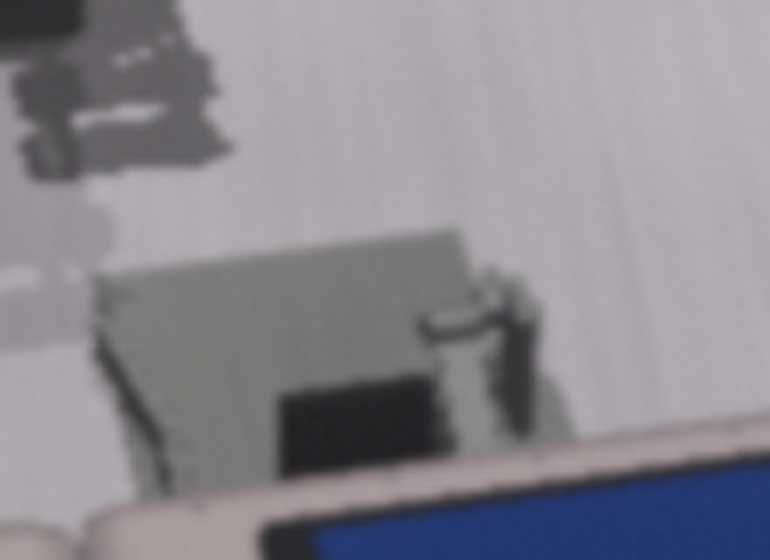

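View pics/s_topfull.png

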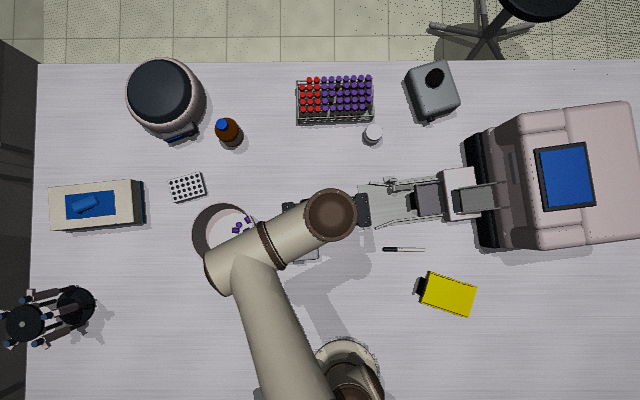

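View pics/s_sidefull.png

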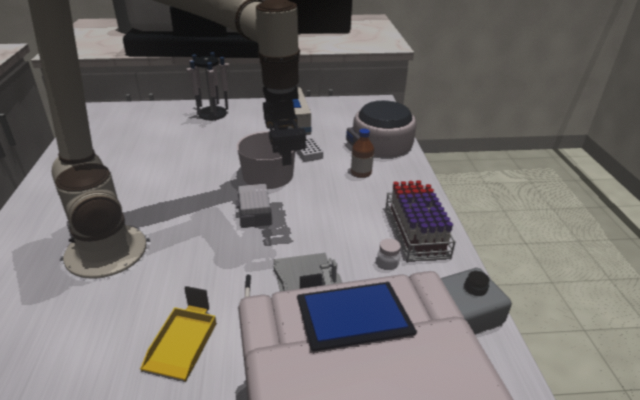

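```bash
python3 - <<'E'
from lane import *
P0=np.load("top_cloud.npy").reshape(-1,3);P1=cloud(capture("top")).reshape(-1,3)
for Q in(P0,P1):
    s=(Q[:,:2]-O)@u;l=(Q[:,:2]-O)@v
    print([(k.round(3),Q[q,2].max().round(3),np.median(Q[q,2]).round(3)) for k in np.arange(.09,.2,.006) for q in [(s>=k)&(s<k+.006)&(l>.034)&(l<.044)] if q.any()])
s=(P1[:,:2]-O)@u;l=(P1[:,:2]-O)@v
q=(abs(l)<.02)&(s>.13)&(s<.17)&(P1[:,2]>.06);print("grip top s",s[q].min(),s[q].max(),s[q].mean(),l[q].mean(),P1[q,2].mean())
q=(abs(l)<.035)&(s>.16)&(s<.2)&(P1[:,2]>.02)&(P1[:,2]<.04);print("rear wall s",s[q].min(),s[q].max(),P1[q,2].mean())
E
```

```text
[(np.float64(0.09), np.float64(0.058), np.float64(0.03)), (np.float64(0.096), np.float64(0.062), np.float64(0.03)), (np.float64(0.102), np.float64(0.059), np.float64(0.051)), (np.float64(0.108), np.float64(0.053), np.float64(0.049)), (np.float64(0.114), np.float64(0.049), np.float64(0.045)), (np.float64(0.12), np.float64(0.045), np.float64(0.041)), (np.float64(0.126), np.float64(0.039), np.float64(0.037)), (np.float64(0.132), np.float64(0.039), np.float64(0.035)), (np.float64(0.138), np.float64(0.035), np.float64(0.033)), (np.float64(0.144), np.float64(0.029), np.float64(0.026)), (np.float64(0.15), np.float64(0.03), np.float64(0.027)), (np.float64(0.156), np.float64(0.025), np.float64(0.024)), (np.float64(0.162), np.float64(0.006), np.float64(0.006)), (np.float64(0.168), np.float64(0.008), np.float64(0.006)), (np.float64(0.174), np.float64(0.006), np.float64(0.005)), (np.float64(0.18), np.float64(0.007), np.float64(0.004)), (np.float64(0.186), np.float64(0.007), np.float64(0.004)), (np.float64(0.192), np.float64(0.011), np.float64(0.004)), (np.float64(0.198), np.float64(0.007), np.fl
[... 609 characters left out ...]
64(0.15), np.float64(0.031), np.float64(0.027)), (np.float64(0.156), np.float64(0.03), np.float64(0.027)), (np.float64(0.162), np.float64(0.021), np.float64(0.015)), (np.float64(0.168), np.float64(0.034), np.float64(0.021)), (np.float64(0.174), np.float64(0.035), np.float64(0.023)), (np.float64(0.18), np.float64(0.031), np.float64(0.009)), (np.float64(0.186), np.float64(0.031), np.float64(0.006)), (np.float64(0.192), np.float64(0.03), np.float64(0.009)), (np.float64(0.198), np.float64(0.031), np.float64(0.009))]
grip top s 0.1458409199823576 0.15499947902808345 0.1491064818968872 0.0002773290636839206 0.07589582131801166
rear wall s 0.16091521367659534 0.1724584428019173 0.029749310193280972
```

Call:
{"op": "apply_moves", "data": {"plan": [[[50,0,0,0.6,0,0.028,0],[50,-0.2,-0.4,0.7,0,0,0],[50,-0.2,-0.7,0.7,0,0,0],[50,-0.2,-0.8,0.6,0,0,0],[50,-0.2,-0.8,0.3,0,0,0],[50,-0.1,-0.6,0,0,0,0],[50,0,-0.3,0,0,0,0],[50,0,0,0,0,0,0],[50,0,0,0,0,0,0]]]}}

```text
time_s: 28.6
tcp_pos: [0.4407, -0.0464, 0.3044]
ee_rot: [[0.994, 0.106, -0.007], [0.106, -0.994, -0.001], [-0.007, 0.001, -1.0]]
wrist_force: [0.5, 0.5, -0.1]
gripper_width: 0.496
```

```bash
python3 -c "
from lane import *
lane();c=pic('t_top','top',(160,280,170,320),5);pic('t_side','side',(120,200,220,320),6)"
```

```text
t 28.6 tcp [ 0.4407 -0.0464  0.3044] yang -83.94 z [-0.0069 -0.0015 -1.    ] q [ 15.1   1.2 -15.7  -0.  -73.5  81. ] F [ 0.49  0.52 -0.08] w 0.496
tilt -0.04 lip [ 0.4582 -0.2135  0.2695]
s(home) -0.1695 lat -0.0495 underside 0.2574
```

View pics/t_top.png

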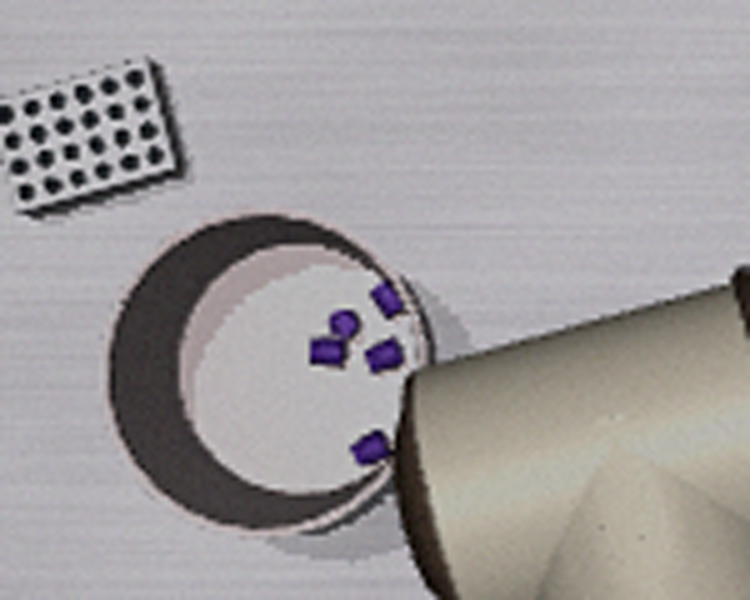

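```bash
python3 -c "
from station import finish_job
print(finish_job())"
```

```text
the job is handed in; nothing more can be done
None
```

The job is done and handed in at about 29 s of the 64 s allowed. I gripped the tray by its black plate and tipped it over the bin to about 59°. I then slid the empty tray level along the lane until it met the back stop, let go and moved the arm clear.

- **Caps:** the last top picture shows all five caps inside the bin and none on the bench, as far as the pictures show it. The bin is upright and in the same place.
- **Tray:** it stopped within 1 mm of my estimate of home, and the push force rose to about 21 N with no further movement. That matches the back stop.
- **Catch:** its height profile from the top camera matches the one taken before the tray went in, so it has dropped again, with its tip behind the rear wall. That profile is the only evidence I have for it.
- **Other things on the bench:** the final full pictures show nothing else visibly moved, including the yellow look-alike. Part of the bench was hidden behind the arm in them.
- **What went wrong or disagreed:** my first attempt to tip toward the base would have run the wrist joint into its limit. I levelled the tray, turned it to the lane heading and tipped from there, with no cap lost. The top and side cameras disagreed by 2 to 4 mm sideways, so I aligned the tray to the lane between the two readings.

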